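Put four sawn steel offcuts back in their trays

ROBOT

A 7-joint arm with a two-finger parallel gripper is mounted at the origin on a cart in front of the work surface, level with it; the furniture and walls round the work are solid. World frame = base frame: x ahead of the robot, y to its left, z up, the work surface at z = 0. Lengths are in m, angles in degrees, forces in N, time in s.
With the tool pointing down it reaches from about 0.35 to 0.775 m from the base axis. Payload 3.1 kg.
Tool frame: the origin (TCP) lies midway between the tips of the shut fingers; the grasp point (between the pads) lies 19 mm behind it (robot.hold_point_z is the distance from the TCP to the grasp point, in m); z points along the fingers, y is the direction in which the jaws open and shut (so a half turn about z gives the same grasp; the last joint's range is limited). The gripper opens to 85 mm and grips with 20 to 120 N. Pads are 22 mm wide; open, the fingers measure 114 mm over their backs; the gripper's body (76 mm by 85 mm) begins 54 mm behind the grasp point. The pads swing forward as they close: fully open they stand 13 mm farther back than shut.
Start: joints at [63.157, 17.813, 0.802, 86.603, -0.252, 75.585, -1.558], TCP at [0.228, -0.501, 0.231] pointing down, gripper open.
Joint ranges: [-154.91, 154.91], [-16.99, 109.72], [-72.82, 74.43], [7.12, 147.25], [-82.49, 262.49], [11.32, 116.49], [-174.64, 174.64]. Speed limits (degrees/s): [159.86, 159.86, 180, 180, 180, 180, 180].

INTERFACE

Orientations are given as a 3x3 rotation matrix whose columns are the frame's x, y, z axes.
In Python, from station import robot gives the robot as it stands.
- The arm moves only by the tool play_rows, never from a script. Its argument "commands" is a list of rows, each a list of 7 numbers: the turn, a rotation vector about the tool's x, y, z in rad, then the shift along the tool's x, y, z in cm, then the finger opening in cm, from 0 to 8.54. A call has 1 to 12 rows; each row shifts and turns the commanded pose from where the row before left it, along the tool's axes as they then stand; what a row does not reach is not made up. A row lasts 1/10 s, in which the tool goes at most 50 mm and 8.59 degrees, less where a joint would pass 70% of its speed; a pose out of reach is approached as far as the arm can. A call is refused whole if a number of a shift passes 5 or a number of a turn 0.15, either way. A call with a gripper value outside its range is refused whole. The fingers move at their own pace and stop on an object; "force" is the grip in N (left out, the last holds). Time passes only in rows, so rows that do not move let the fingers close. It gives the time, the measured TCP pose, the force and the opening at its end, in the units of the state.
- robot.get_obs(): the state, without advancing time (a new reading comes with each control period).
- robot.snapshot(name): name is "scene" or "top" or "wrist"; returns (picture, depth): 420x560x3 uint8, red, green, blue; 420x560 float32, m along the optical axis (not along the pixel's ray), 0 where there is no reading.
- robot.camera_model(name): a dict with "camera_matrix" (3x3 intrinsics, pixels), "origin" and "orientation" of the camera in the world. Camera axes: x right, y up, looking along -z (the intrinsics and any distortion apply to the point x, -y, -z); pixel columns grow to the right and rows downward; lengths in m; the calibration is good to about 2 mm. A picture is of the moment at which its call begins: read the wrist's pose just before it. camera_model takes no time and is no camera call; for the wrist camera it gives the pose at the moment of the call.
- robot.sign_off(): hands the job in, once; it reports no verdict.
Trained networks look in the newest picture that a camera, given by its name, has taken for a name from the list of things; names that differ only in an ending like _2 or _b are one class to them, and where a whole thing is asked for, a point or a joint stands for the part that bears it (a point fixed in the world has none). Each returns a list of dicts, best first, with "score" (0 to 1); they miss things now and then, are a little off and sometimes report something else, mostly with a low value. They report only what shows in the picture. A call takes as long as a camera call.
- robot.search_frame(camera, thing): "centre" ([x, y, z] in m, in world coordinates, good to about 4 mm: the middle of the surface that is visible of it).
- robot.outline_of(camera, thing): "mask" (420x560 bool, what is visible of it).
- robot.place_of(camera, thing): "centre" ([x, y, z] in m, in world coordinates, good to about 4 mm: a listed point, or the origin of a listed thing).
The state is a dict: "t": time; "joints": joint angles; "joint_vel": joint speeds; "joint_torque": joint torques, N m; "ee_pos": TCP position; "tool_rot": TCP orientation; "ft_force": force on the tool from outside, world axes, zero at the start; "torque": the same for the moment, N m; "finger_gap": opening from 0.0 (shut) to 1.0 (fully open).
Only numpy, scipy, OpenCV 4.12 (cv2) and the standard library are available. Lean on these libraries where they do the work, as an engineer would, in place of code of your own. Each camera call takes 0.05 s, during which the arm holds its last target.

TASK

Tidy the four dark sawn steel offcuts into the grey sheet-metal holders, one in each: the pipe upright in the round cup, the square tube in the oblong tray with a rim all round, the flat bar lengthwise in the long narrow tray, and the small plate flat and square in the broad tray with two end lips. Each must lie on the floor of its holder, near the middle, let go and at rest; leave the bolt where it lies.

Things in the scene. Friction and masses are not known exactly. Their poses are not given: they have to be found in the camera images.
- pipe: short length of dark rusty steel pipe standing on its cut end: 43 mm outside diameter, 56 mm high, about 0.17 kg. Loose. Origin at the centre of its underside, z up along the pipe.
- tube: short length of dark square steel tube lying down: 30 mm wide (its x), 75 mm long (its y), 30 mm high, about 0.2 kg. Loose. Origin at the centre of its underside, z up.
- plate: small dark flat steel plate lying flat: 50 mm (its x) by 60 mm (its y), 5 mm thick, about 0.12 kg. Loose. Origin at the centre of its underside, z up.
- bar: short dark flat steel bar lying flat: 16 mm wide (its x), 110 mm long (its y), 8 mm thick, about 0.1 kg. Loose. It starts tight along the near (-x) long side of the wooden strip, with about 1 mm between them, so there is no finger room on that side: it can be slid lengthwise (its +y, the robot's left) past the strip's end by a push of the closed fingers low on its other end (a few newtons), and then be gripped across its width. Origin at the centre of its underside, z up.
- strip: worn wooden packing strip, 34 mm wide (its x), 210 mm long (its y), 14 mm high, fixed to the table at the front right and running roughly left to right. Origin at the centre of its underside, z up. At the start the bar's left end is about level with the strip's left end (+y, 105 mm from the strip's origin), and the table is clear for about 0.09 m beyond.
- pipe_cup: round cup for the pipe: 68 mm outside and 62 mm inside diameter, 15 mm high, floor 3 mm thick. Fixed to the table, plain grey sheet metal, open at the top. Origin at the centre of its underside, z up. 
- tube_tray: oblong tray for the square tube, with a rim on all four sides: 102 mm long (its x) by 56 mm (its y) outside, 96 by 50 mm inside, rim 12 mm above the table, floor 3 mm thick. The tube's length goes along its x. Fixed to the table, plain grey sheet metal, open at the top. Origin at the centre of its underside, z up. 
- bar_tray: long narrow tray for the flat bar: 136 mm long (its x) by 46 mm wide (its y), floor 3 mm thick, a lip 12 mm above the table at each end of its length (130 mm between them), long sides open. The bar's length goes along its x. Fixed to the table, plain grey sheet metal, open at the top. Origin at the centre of its underside, z up. 
- plate_tray: broad tray for the small plate: 86 mm (its x) by 76 mm (its y), floor 3 mm thick, a lip 12 mm above the table at each end of its x (80 mm between them), the other two sides open. The plate lies square in it, either side along its x. Fixed to the table, plain grey sheet metal, open at the top. Origin at the centre of its underside, z up. 
- bolt: bright M16 hexagon bolt with a 70 mm shank, lying at the back of the work: 24 by 81 by 28 mm. Loose, not part of the job: leave it. Origin at the centre of its underside.

How it is judged:
By the outcome, as a careful person would: the job done as asked, in the order asked, and still so for the second after the job is handed in, with the robot touching nothing.
It also fails if it takes over 120 s, if anything falls off the work surface, if the arm or the gripper's body presses on something with over 40 N, if the wrist force passes 120 N, or if a joint passes its speed limit or range.

## Working session

There is one attempt and no reset: what is moved stays moved. The work goes in short steps, Python scripts to look and compute and a tool call to move; the robot and the scene stay as the last step left them, time stands still between calls to the robot, and variables do not carry over. Pictures are saved under pics/ and viewed, and the job is handed in when it is done.

Besides the shell and the picture viewer there is one more tool, called after ">>>" by a JSON object that holds its "api" and its "payload", one argument or row to a line. play_rows: Moves the arm, as the interface text tells. Its arguments: {"type":"object","properties":{"commands":{"type":"array","items":{"type":"array","items":{"type":"number"}}},"force":{"type":"number"}},"required":["commands"]}

```bash
ls; mkdir -p pics; cat > h.py <<'E'
import numpy as np, cv2
from station import robot
def snap(name,fn):
    cm=robot.camera_model(name)
    p,d=robot.snapshot(name)
    cv2.imwrite('pics/'+fn,p[:,:,::-1])
    return p,d,cm
def cloud(d,cm):
    K=np.array(cm['camera_matrix']);R=np.array(cm['orientation']);o=np.array(cm['origin'])
    v,u=np.mgrid[0:d.shape[0],0:d.shape[1]]
    x=(u-K[0,2])/K[0,0]*d; y=(v-K[1,2])/K[1,1]*d
    P=np.stack([x,-y,-d],-1)@R.T+o
    P[d<=0]=np.nan
    return P
E
python3 - <<'E'
from h import *
for n in ['top','scene']:
    p,d,cm=snap(n,n+'0.png'); print(n,cm)
    np.savez('pics/'+n+'0.npz',p=p,d=d,P=cloud(d,cm))
    for t in ['pipe','tube','plate','bar','strip','pipe_cup','tube_tray','bar_tray','plate_tray','bolt']:
        print(t,[(np.round(r['centre'],3).tolist(),round(r['score'],2)) for r in robot.place_of(n,t)][:3])
o=robot.get_obs();print(o)
E
```

```text
pics
top {'camera_matrix': array([[379.0005205 ,   0.        , 276.91593171],
       [  0.        , 379.0005205 , 209.88296352],
       [  0.        ,   0.        ,   1.        ]]), 'origin': array([0.42467696, 0.00619987, 0.91291199]), 'orientation': array([[ 0.00233904,  0.98965512, -0.14344781],
       [-0.9999948 ,  0.00199648, -0.00253194],
       [-0.00221935,  0.14345299,  0.98965464]])}
pipe [([0.566, -0.162, -0.006], 0.76)]
tube [([0.573, -0.341, 0.0], 0.57)]
plate []
bar [([0.41, -0.31, 0.003], 0.62)]
strip [([0.438, -0.362, 0.001], 0.61)]
pipe_cup [([0.589, 0.167, -0.001], 0.89)]
tube_tray [([0.441, 0.104, -0.004], 0.76)]
bar_tray [([0.599, -0.007, -0.003], 0.81)]
plate_tray [([0.605, 0.345, 0.002], 0.57)]
bolt [([0.708, -0.083, 0.002], 0.49)]
scene {'camera_matrix': array([[500.00481643,   0.        , 279.63204488],
       [  0.        , 500.00481643, 215.41265086],
       [  0.        ,   0.        ,   1.        ]]), 'origin': array([ 1.64816474, -0.54511837,  0.62137006]), 'orientation': array([[ 0.44145615, -0.4018303 ,  0.80227731],
       [ 0.89727899,  0.20031026, -
[... 533 characters left out ...]
.58544892, -1.55510321]), 'joint_vel': array([-0.02015923, -0.06730281, -0.02614038,  0.042631  , -0.01481694,
        0.09051025, -0.02309008]), 'joint_torque': array([-5.35378206e-05, -3.79818714e+01,  1.45664401e-01, -2.30862987e+01,
        1.23399976e-02,  1.93699998e-03, -5.37092760e-06]), 'ee_pos': array([ 0.22770093, -0.5006483 ,  0.23128076]), 'tool_rot': array([[ 9.10240590e-01,  4.14079783e-01, -4.11086289e-05],
       [ 4.14079784e-01, -9.10240590e-01,  2.53115659e-05],
       [-2.69377349e-05, -4.00618669e-05, -9.99999999e-01]]), 'ft_force': array([-0.49057031,  0.90991287,  0.35871871]), 'torque': array([-0.02086631,  0.04027902, -0.01834399]), 'finger_gap': 0.9944506564173905}
```

View pictures.

View pics/top0.png

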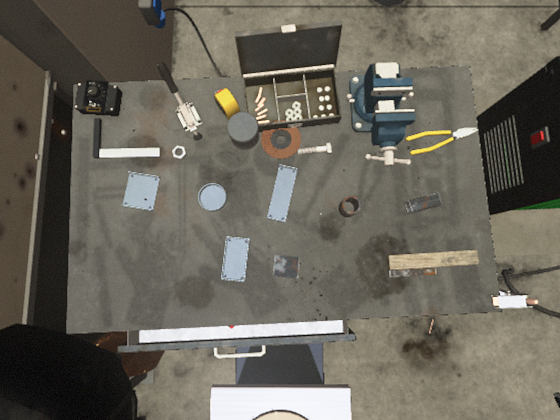

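View pics/scene0.png

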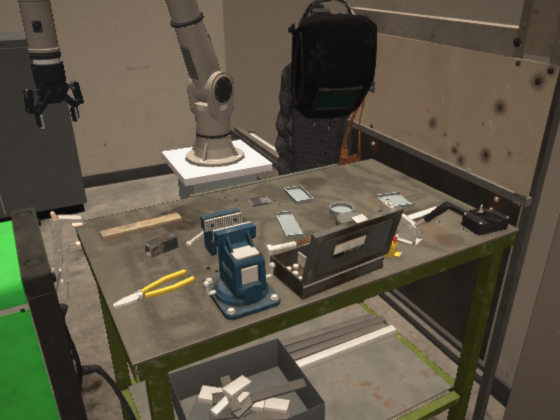

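```bash
python3 - <<'E'
from h import *
for n in ['top','scene']:
    p,d,cm=snap(n,n+'1.png'); P=cloud(d,cm)
    print(n)
    for t in ['pipe','tube','plate','bar','strip','pipe_cup','tube_tray','bar_tray','plate_tray']:
        r=robot.outline_of(n,t)
        for q in r[:1]:
            m=q['mask']; X=P[m]; X=X[~np.isnan(X[:,0])]
            c,s,a=cv2.minAreaRect((X[:,:2]*1000).astype(np.float32))
            print(t,round(q['score'],2),m.sum(),np.round(c,1),np.round(s,1),round(a,1),'z med',np.round(np.percentile(X[:,2],[5,50,95])*1000,1))
c=cv2.imread('pics/top0.png')
cv2.imwrite('pics/topz.png',cv2.resize(c[150:290,200:490],None,fx=2.7,fy=2.7,interpolation=cv2.INTER_CUBIC))
E
```

```text
top
pipe 0.76 313 [ 568.9 -163.7] [43.3 58.1] 58.1 z med [ 0.3 43.7 58.1]
tube 0.77 435 [ 576.3 -345.9] [31.9 90.6] 14.8 z med [ 3.7 30.6 33.2]
plate 0.72 555 [423.4 -13.8] [62.3 51.4] 83.8 z med [2.3 5.5 8.3]
bar 0.81 261 [ 409.5 -309.5] [ 15.  110.1] 4.1 z med [ 6.1  9.1 11.6]
strip 0.81 1308 [ 439.9 -357.8] [ 36.7 210. ] 3.7 z med [11.6 14.9 17.4]
pipe_cup 0.68 636 [587.6 166.1] [66.3 65.6] 0.9 z med [ 1.1  4.1 15.8]
tube_tray 0.63 1008 [440.9 109.9] [ 57.6 104.4] 86.0 z med [ 0.9  3.9 12.9]
bar_tray 0.87 1080 [599.4  -2.3] [ 48.3 141.6] 76.6 z med [0.7 3.7 8.1]
plate_tray 0.7 1069 [602.9 341.4] [76.  86.8] 79.1 z med [ 0.6  3.4 10.3]
scene
tube 0.84 515 [ 576.5 -340.8] [35.1 76.1] 16.0 z med [ 1.6 21.7 29.7]
plate 0.61 116 [427.1 -15.2] [54.1 50.8] 81.1 z med [0.6 2.9 4.7]
bar 0.61 14 [ 408.3 -343.5] [21.3 31.8] 50.5 z med [2.8 6.6 9.5]
strip 0.76 795 [ 443.  -359.2] [ 42.3 209.6] 2.5 z med [ 1.  11.1 13.7]
pipe_cup 0.53 247 [632.2 139.1] [ 66.7 226.8] 57.9 z med [-0.9  4.2 13.4]
tube_tray 0.92 341 [430.5 107.7] [ 59.1 138. ] 82.0 z med [-1.1  2.5 10. ]
bar_tray 0.91 425 [602.2  -2.8] [ 47.  141.7] 76.2 z med [-0.8  1.4  8. ]
plate_tray 0.89 330 [733.5 260.4] [ 94.  474.3] 57.7 z med [-2.4  1.3 10.2]
```

View pics/topz.png

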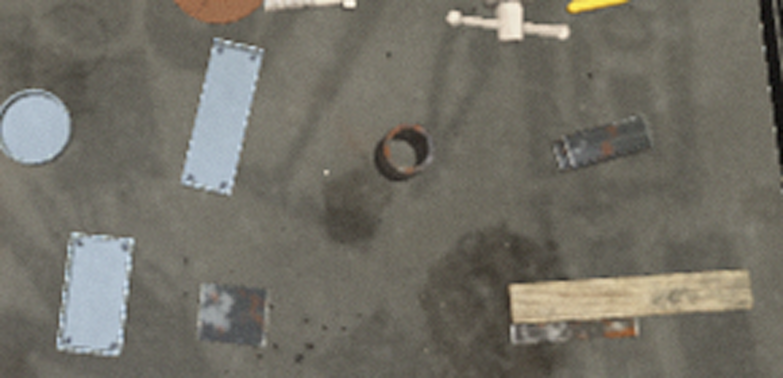

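```bash
cat >> h.py <<'E'
def plan(x,y,z,psi,n=None,verbose=True):
    """rows from current measured pose to tool-down at yaw psi (deg)"""
    o=robot.get_obs(); p=o['ee_pos'];R=o['tool_rot']
    c,s=np.cos(np.radians(psi)),np.sin(np.radians(psi))
    Rt=np.array([[c,s,0],[s,-c,0],[0,0,-1.]])
    from scipy.spatial.transform import Rotation as Ro
    rv=Ro.from_matrix(R.T@Rt).as_rotvec()
    dl=R.T@(np.array([x,y,z])-p)*100
    dlt=Rt.T@(np.array([x,y,z])-p)*100
    print('t',round(o['t'],2),'pos',np.round(p*1000,1),'psi',round(np.degrees(np.arctan2(R[1,0],R[0,0])),2),'gap',round(o['finger_gap'],3),'F',np.round(o['ft_force'],1))
    print('turn total',np.round(rv,3),'shift in current tool axes',np.round(dl,2),' in final axes',np.round(dlt,2))
E
python3 - <<'E'
from h import *
f=np.load('pics/top0.npz');P=f['P'];d=f['d']
X=P[~np.isnan(P[...,0])]
# ring
m=(abs(X[:,0]-.568)<.06)&(abs(X[:,1]+.163)<.06)&(X[:,2]>.048)
print('pipe top',X[m].min(0),X[m].max(0),np.mean(X[m],0))
for x0,x1,y0,y1 in [(.5,.85,-.5,-.1),(.5,.85,-.1,.1),(.5,.75,.1,.45),(.3,.5,-.5,.3)]:
    m=(X[:,0]>x0)&(X[:,0]<x1)&(X[:,1]>y0)&(X[:,1]<y1)&(X[:,2]>.022)
    Y=X[m]; 
    b={}
    for q in Y: b.setdefault((round(q[0]/.03),round(q[1]/.04)),[]).append(q[2])
    print({(round(k[0]*.03,2),round(k[1]*.04,2)):round(max(v),3) for k,v in sorted(b.items()) if k[0]*.03<.76})
plan(.5,-.1,.25,90)
E
```

```text
pipe top [ 0.54181923 -0.18204755  0.04807828] [ 0.58358643 -0.13896029  0.05927074] [ 0.56260416 -0.16025868  0.055287  ]
{(0.54, -0.32): np.float64(0.034), (0.54, -0.16): np.float64(0.059), (0.57, -0.36): np.float64(0.035), (0.57, -0.32): np.float64(0.035), (0.57, -0.28): np.float64(0.026), (0.57, -0.2): np.float64(0.058), (0.57, -0.16): np.float64(0.059), (0.57, -0.12): np.float64(0.052), (0.6, -0.36): np.float64(0.035), (0.6, -0.32): np.float64(0.032), (0.66, -0.32): np.float64(0.057), (0.66, -0.28): np.float64(0.078), (0.66, -0.24): np.float64(0.097), (0.66, -0.2): np.float64(0.117), (0.69, -0.28): np.float64(0.11), (0.69, -0.24): np.float64(0.114), (0.69, -0.2): np.float64(0.115), (0.69, -0.12): np.float64(0.027), (0.72, -0.28): np.float64(0.155), (0.72, -0.24): np.float64(0.156), (0.72, -0.2): np.float64(0.156), (0.72, -0.12): np.float64(0.03), (0.75, -0.28): np.float64(0.155), (0.75, -0.24): np.float64(0.156), (0.75, -0.2): np.float64(0.155)}
{(0.69, -0.08): np.float64(0.023), (0.72, -0.08): np.float64(0.024), (0.72, 0.04): np.float64(0.07), (0.72, 0.08): np.float64(0.072), (0.75, -0.04): np.float64(0.042), (0.75, 0.0): np.float64(0.049), (0.75, 0.04): np.float64(0.072), (0.75, 0.08): np.float64(0.073)}
{(0.72, 0.12): np.float64(0.072), (0.72, 0.2): np.float64(0.089), (0.75, 0.12): np.float64(0.072), (0.75, 0.2): np.float64(0.09)}
{(0.3, 0.28): np.float64(0.422), (0.33, -0.48): np.float64(0.026), (0.36, -0.48): np.float64(0.026)}
t 2.1 pos [ 227.7 -500.7  231.3] psi 24.46 gap 0.998 F [-0.1  0.1 -0.6]
turn total [ 0.     0.    -1.144] shift in current tool axes [ 41.38 -25.2   -1.87]  in final axes [40.07 27.23 -1.87]
```

```bash
python3 - <<'E'
from h import *
o=robot.get_obs();R=o['tool_rot']
cm=robot.camera_model('wrist');print(R.T@(cm['origin']-o['ee_pos']), R.T@cm['orientation'],cm['camera_matrix'])
plan(.5,-.17,.25,0)
E
```

```text
[ 0.07956475  0.00129535 -0.14208144] [[-2.24405694e-04  9.51106765e-01  3.08862221e-01]
 [ 9.99999870e-01  7.17934114e-05  5.05476082e-04]
 [ 4.58587448e-04  3.08862294e-01 -9.51106657e-01]] [[321.22213545   0.         278.41255449]
 [  0.         321.22213545 209.00060472]
 [  0.           0.           1.        ]]
t 2.1 pos [ 227.7 -500.7  231.3] psi 24.46 gap 0.998 F [-0.1  0.1 -0.6]
turn total [0.    0.    0.427] shift in current tool axes [ 38.48 -18.83  -1.87]  in final axes [ 27.23 -33.07  -1.87]
```

```bash
python3 - <<'E'
from h import *
plan(.565,-.162,.19,120)
E
```

```text
t 2.1 pos [ 227.7 -500.7  231.3] psi 24.46 gap 0.998 F [-0.1  0.1 -0.6]
turn total [ 0.     0.    -1.668] shift in current tool axes [ 44.73 -16.87   4.13]  in final axes [12.47 46.15  4.13]
```

>>> {"api": "play_rows", "payload": {
  "commands": [
    [0,0,0,4.07,-1.53,0,8.5],
    [0,0,0,4.07,-1.53,0,8.5],
    [0,0,0,4.07,-1.53,0,8.5],
    [0,0,0,4.07,-1.53,0,8.5],
    [0,0,0,4.07,-1.53,0,8.5],
    [0,0,0,4.07,-1.53,0,8.5],
    [0,0,0,4.07,-1.53,0,8.5],
    [0,0,0,4.07,-1.53,0,8.5],
    [0,0,0,4.07,-1.53,0,8.5],
    [0,0,0,4.07,-1.53,0,8.5],
    [0,0,0,4.0,-1.53,0,8.5]
  ]
}}

```text
t: 3.2
ee_pos: [0.566, -0.1611, 0.2314]
tool_rot: [[0.91, 0.414, 0.0], [0.414, -0.91, -0.0], [0.0, 0.0, -1.0]]
ft_force: [1.3, 0.4, 0.5]
finger_gap: 0.999
```

>>> {"api": "play_rows", "payload": {
  "commands": [
    [0,0,-0.139,0,0,0.4,8.5],
    [0,0,-0.139,0,0,0.4,8.5],
    [0,0,-0.139,0,0,0.4,8.5],
    [0,0,-0.139,0,0,0.4,8.5],
    [0,0,-0.139,0,0,0.4,8.5],
    [0,0,-0.139,0,0,0.4,8.5],
    [0,0,-0.139,0,0,0.4,8.5],
    [0,0,-0.139,0,0,0.4,8.5],
    [0,0,-0.139,0,0,0.4,8.5],
    [0,0,-0.139,0,0,0.4,8.5],
    [0,0,-0.139,0,0,0,8.5],
    [0,0,-0.139,0,0,0,8.5]
  ]
}}

```text
t: 4.4
ee_pos: [0.5648, -0.1626, 0.191]
tool_rot: [[-0.505, 0.863, -0.0], [0.863, 0.505, -0.0], [0.0, -0.0, -1.0]]
ft_force: [-0.2, 0.2, -0.2]
finger_gap: 0.993
```

```bash
python3 - <<'E'
from h import *
p,d,cm=snap('wrist','w1.png');P=cloud(d,cm)
X=P[~np.isnan(P[...,0])]
m=(abs(X[:,0]-.568)<.06)&(abs(X[:,1]+.163)<.06)&(X[:,2]>.050)&(X[:,2]<.07)
c,r=cv2.minEnclosingCircle((X[m][:,:2]*1000).astype(np.float32));print(c,r,np.median(X[m][:,2]))
print([(q['centre'],q['score']) for q in robot.place_of('wrist','pipe')])
plan(.565,-.162,.19,120)
E
```

```text
(564.2791748046875, -162.5946502685547) 21.79711151123047 0.05520505909359957
[([0.5654, -0.1604, 0.0006], 0.71)]
t 4.5 pos [ 564.8 -162.6  191.1] psi 119.99 gap 0.99 F [ 0.1 -0.2 -0.2]
turn total [ 0. -0. -0.] shift in current tool axes [0.04 0.04 0.11]  in final axes [0.04 0.04 0.11]
```

View pics/w1.png

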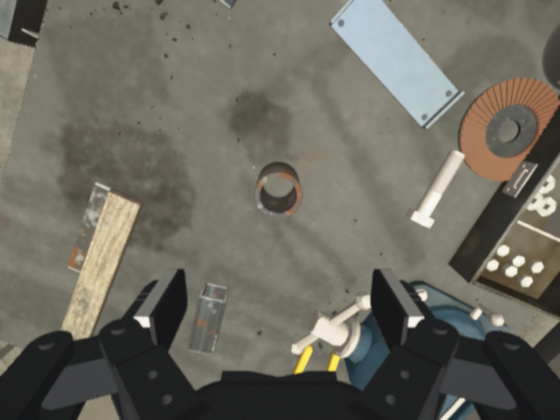

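>>> {"api": "play_rows", "payload": {
  "commands": [
    [0,0,0,0,0,3.2,8.5],
    [0,0,0,0,0,3.2,8.5],
    [0,0,0,0,0,3.2,8.5],
    [0,0,0,0,0,3.2,8.5],
    [0,0,0,0,0,2.0,8.5],
    [0,0,0,0,0,1.5,8.5],
    [0,0,0,0,0,0,8.5],
    [0,0,0,0,0,0,4.0],
    [0,0,0,0,0,0,4.0],
    [0,0,0,0,0,0,4.0],
    [0,0,0,0,0,0,4.0],
    [0,0,0,0,0,0,4.0]
  ],
  "force": 40
}}

```text
t: 5.7
ee_pos: [0.5661, -0.1627, 0.03]
tool_rot: [[-0.5, 0.866, 0.003], [0.866, 0.5, -0.001], [-0.002, 0.002, -1.0]]
ft_force: [-1.4, 0.1, 6.5]
finger_gap: 0.485
```

>>> {"api": "play_rows", "payload": {
  "commands": [
    [0,0,0,0,0,0,3.5],
    [0,0,0,0,0,0,3.5],
    [0,0,0,0,0,0,3.5],
    [0,0,0,0,0,-1,3.5],
    [0,0,0,0,0,-2.5,3.5],
    [0,0,0,0,0,-2.5,3.5],
    [0,0,0,0,0,-2.5,3.5],
    [0,0,0,0,0,-2,3.5]
  ]
}}

```text
t: 6.5
ee_pos: [0.5651, -0.1623, 0.1349]
tool_rot: [[-0.501, 0.866, 0.001], [0.866, 0.501, -0.0], [-0.001, 0.001, -1.0]]
ft_force: [0.5, -0.4, -1.6]
finger_gap: 0.488
```

```bash
python3 - <<'E'
from h import *
p,d,cm=snap('wrist','w2.png')
plan(.588,.166,.13,120)
E
```

```text
t 6.55 pos [ 567.4 -162.6  138.5] psi 120.03 gap 0.486 F [0.5 0.1 1.5]
turn total [0.005 0.005 0.   ] shift in current tool axes [27.42 18.23  0.8 ]  in final axes [27.43 18.22  0.85]
```

View pics/w2.png

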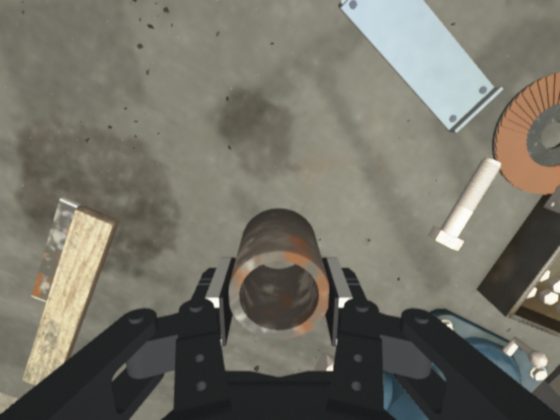

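>>> {"api": "play_rows", "payload": {
  "commands": [
    [0,0,0,3.3,3.05,0,3.5],
    [0,0,0,3.3,3.05,0,3.5],
    [0,0,0,3.3,3.05,0,3.5],
    [0,0,0,3.3,3.05,0,3.5],
    [0,0,0,3.3,3.05,0,3.5],
    [0,0,0,3.0,2.95,0,3.5],
    [0,0,0,0,0,0,3.5],
    [0,0,0,0,0,0,3.5]
  ]
}}

```text
t: 7.35
ee_pos: [0.624, 0.0997, 0.1324]
tool_rot: [[-0.504, 0.864, -0.002], [0.864, 0.504, 0.0], [0.001, -0.001, -1.0]]
ft_force: [-0.1, -0.2, -2.0]
finger_gap: 0.494
```

```bash
cat >> h.py <<'E'
def wlook(thing,fn,zlo=None,zhi=None):
    p,d,cm=snap('wrist',fn);P=cloud(d,cm)
    r=robot.outline_of('wrist',thing)
    for q in r[:1]:
        m=q['mask'];X=P[m]; X=X[~np.isnan(X[:,0])]
        if zlo is not None: X=X[(X[:,2]>zlo)&(X[:,2]<zhi)]
        xy=(X[:,:2]*1000).astype(np.float32)
        print(thing,round(q['score'],2),'rect',cv2.minAreaRect(xy),'circ',cv2.minEnclosingCircle(xy),'z',np.round(np.percentile(X[:,2],[5,50,95])*1000,1))
    print([(np.round(q['centre'],4),round(q['score'],2)) for q in robot.place_of('wrist',thing)][:2])
    return p,d,P
E
python3 - <<'E'
from h import *
wlook('pipe_cup','w3.png')
plan(.588,.166,.13,120)
E
```

```text
pipe_cup 0.7 rect ((589.6708374023438, 165.5362548828125), (67.26100158691406, 68.90873718261719), 26.486751556396484) circ ((590.0707397460938, 164.53280639648438), 36.09981155395508) z [ 1.4  2.9 14.8]
[(array([5.861e-01, 1.625e-01, 1.000e-04]), 0.86)]
t 7.5 pos [624.8  94.8 132.6] psi 119.86 gap 0.487 F [-0.8 -0.6 -1.3]
turn total [-0.002  0.001 -0.002] shift in current tool axes [8.   0.35 0.25]  in final axes [8.   0.37 0.26]
```

View pics/w3.png

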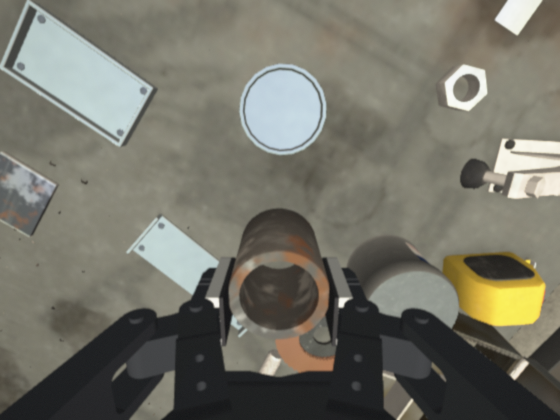

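```bash
python3 - <<'E'
from h import *
p,d,P=wlook('pipe_cup','w4.png')
r=robot.outline_of('wrist','pipe_cup')[0]['mask'];c=P[r];c=c[(c[:,2]>.011)&(c[:,2]<.018)];print(len(c),cv2.fitEllipse((c[:,:2]*1000).astype(np.float32)))
plan(.588,.165,.13,120)
E
```

```text
pipe_cup 0.84 rect ((589.9711303710938, 164.63311767578125), (66.9937973022461, 65.99993133544922), 51.3786506652832) circ ((590.2613525390625, 163.47840881347656), 35.573341369628906) z [ 1.5  2.9 14.8]
[(array([ 5.862e-01,  1.634e-01, -5.000e-04]), 0.83)]
1096 ((589.8661499023438, 164.59934997558594), (63.97408676147461, 64.09490966796875), 88.37783813476562)
t 7.7 pos [625.   95.8 133.2] psi 119.89 gap 0.488 F [ 0.3  0.4 -1.9]
turn total [-0.     0.001 -0.002] shift in current tool axes [7.84 0.24 0.32]  in final axes [7.84 0.25 0.32]
```

>>> {"api": "play_rows", "payload": {
  "commands": [
    [0,0,0,2.6,0.1,0,3.5],
    [0,0,0,2.6,0.1,0,3.5],
    [0,0,0,2.5,0.1,0,3.5],
    [0,0,0,0,0,2.0,3.5],
    [0,0,0,0,0,2.0,3.5],
    [0,0,0,0,0,2.0,3.5],
    [0,0,0,0,0,1.5,3.5],
    [0,0,0,0,0,0,3.5],
    [0,0,0,0,0,0,3.5]
  ]
}}

```text
t: 8.6
ee_pos: [0.5893, 0.1655, 0.0585]
tool_rot: [[-0.5, 0.866, 0.0], [0.866, 0.5, 0.0], [0.0, 0.0, -1.0]]
ft_force: [-0.6, 0.5, -1.8]
finger_gap: 0.49
```

```bash
python3 - <<'E'
from h import *
plan(.5895,.1645,.033,120)
E
```

```text
t 8.6 pos [589.3 165.5  58.5] psi 119.99 gap 0.49 F [-0.6  0.5 -1.8]
turn total [ 0. -0. -0.] shift in current tool axes [-0.1  -0.03  2.55]  in final axes [-0.1  -0.03  2.55]
```

>>> {"api": "play_rows", "payload": {
  "commands": [
    [0,0,0,-0.05,0,1.0,3.5],
    [0,0,0,-0.05,0,0.8,3.5],
    [0,0,0,0,0,0.4,3.5],
    [0,0,0,0,0,0.2,3.5],
    [0,0,0,0,0,0.1,3.5],
    [0,0,0,0,0,0,3.5]
  ]
}}

```text
t: 9.2
ee_pos: [0.5896, 0.1649, 0.0334]
tool_rot: [[-0.5, 0.866, 0.0], [0.866, 0.5, 0.0], [-0.0, 0.0, -1.0]]
ft_force: [-0.5, -0.3, -1.3]
finger_gap: 0.487
```

>>> {"api": "play_rows", "payload": {
  "commands": [
    [0,0,0,0,0,0.1,3.5],
    [0,0,0,0,0,0,3.5]
  ]
}}

```text
t: 9.4
ee_pos: [0.5899, 0.1651, 0.0331]
tool_rot: [[-0.5, 0.866, 0.001], [0.866, 0.5, 0.0], [-0.0, 0.001, -1.0]]
ft_force: [-2.1, -0.5, 1.7]
finger_gap: 0.483
```

Contact with the cup floor. Release and rise.

>>> {"api": "play_rows", "payload": {
  "commands": [
    [0,0,0,0,0,0,5.0],
    [0,0,0,0,0,0,6.0],
    [0,0,0,0,0,0,6.5],
    [0,0,0,0,0,0,6.5],
    [0,0,0,0,0,-1.5,6.5],
    [0,0,0,0,0,-3,6.5],
    [0,0,0,0,0,-4,6.5],
    [0,0,0,0,0,-4,6.5],
    [0,0,0,0,0,-4,8.5],
    [0,0,0,0,0,0,8.5],
    [0,0,0,0,0,0,8.5]
  ]
}}

```text
t: 10.5
ee_pos: [0.5902, 0.1654, 0.1997]
tool_rot: [[-0.501, 0.866, 0.004], [0.866, 0.501, 0.001], [-0.001, 0.004, -1.0]]
ft_force: [-0.1, 0.2, -0.8]
finger_gap: 0.992
```

```bash
python3 - <<'E'
from h import *
p,d,cm=snap('wrist','w5.png');P=cloud(d,cm)
X=P[~np.isnan(P[...,0])]
m=(abs(X[:,0]-.59)<.06)&(abs(X[:,1]-.165)<.06)&(X[:,2]>.052)&(X[:,2]<.07)
c,r=cv2.minEnclosingCircle((X[m][:,:2]*1000).astype(np.float32));print(c,r,np.median(X[m][:,2]))
plan(.576,-.343,.2,90+14.8-90)
E
```

```text
(589.7560424804688, 166.16783142089844) 21.83457374572754 0.058160559521700295
t 10.55 pos [589.3 164.7 197.7] psi 120.04 gap 0.991 F [ 0.1  0.  -0.2]
turn total [1.000e-03 0.000e+00 1.837e+00] shift in current tool axes [-43.29 -26.56  -0.22]  in final axes [-14.25  48.75  -0.23]
```

View pics/w5.png

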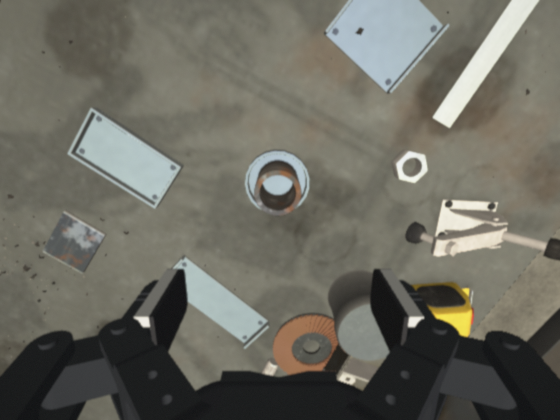

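>>> {"api": "play_rows", "payload": {
  "commands": [
    [0,0,0,-3.6,-2.21,0,8.5],
    [0,0,0,-3.6,-2.21,0,8.5],
    [0,0,0,-3.6,-2.21,0,8.5],
    [0,0,0,-3.6,-2.21,0,8.5],
    [0,0,0,-3.6,-2.21,0,8.5],
    [0,0,0,-3.6,-2.21,0,8.5],
    [0,0,0,-3.6,-2.21,0,8.5],
    [0,0,0,-3.6,-2.21,0,8.5],
    [0,0,0,-3.6,-2.21,0,8.5],
    [0,0,0,-3.6,-2.21,0,8.5],
    [0,0,0,-3.6,-2.21,0,8.5],
    [0,0,0,-3.6,-2.21,0,8.5]
  ]
}}

```text
t: 11.75
ee_pos: [0.5746, -0.3433, 0.1952]
tool_rot: [[-0.501, 0.866, -0.004], [0.866, 0.501, 0.002], [0.003, -0.002, -1.0]]
ft_force: [0.4, 0.4, -0.8]
finger_gap: 0.997
```

>>> {"api": "play_rows", "payload": {
  "commands": [
    [0,0,0.13,0,0,0,6],
    [0,0,0.135,0,0,0,6],
    [0,0,0,0,0,0,6],
    [0,0,0,0,0,0,6],
    [0,0,0,0,0,0,6]
  ]
}}

```text
t: 12.25
ee_pos: [0.5758, -0.3413, 0.1966]
tool_rot: [[-0.259, 0.966, -0.001], [0.966, 0.259, 0.001], [0.001, -0.001, -1.0]]
ft_force: [-0.3, 0.0, -0.1]
finger_gap: 0.704
```

```bash
python3 - <<'E'
from h import *
p,d,P=wlook('tube','w6.png',.025,.04)
plan(.576,-.343,.2,104.8)
E
```

```text
tube 0.64 rect ((574.7815551757812, -341.8312072753906), (30.010986328125, 74.81851196289062), 15.75759220123291) circ ((574.95703125, -341.6446838378906), 39.46112060546875) z [28.3 29.5 30.7]
[(array([ 0.5729, -0.3412,  0.0008]), 0.89)]
t 12.4 pos [ 576.1 -341.6  197.2] psi 104.93 gap 0.702 F [ 0.2 -0.3  0.4]
turn total [-0.    -0.     0.002] shift in current tool axes [-0.14 -0.04 -0.28]  in final axes [-0.14 -0.04 -0.28]
```

View pics/w6.png

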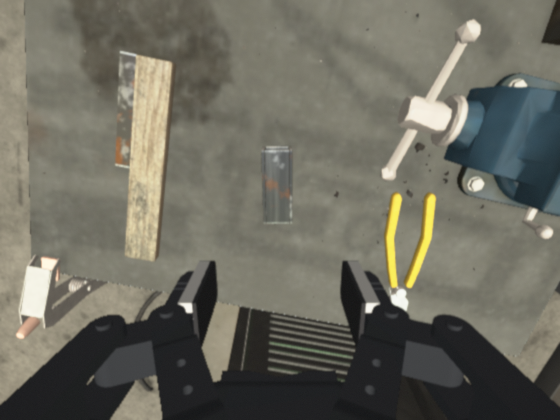

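>>> {"api": "play_rows", "payload": {
  "commands": [
    [0,0,-0.014,0,-0.12,3,6],
    [0,0,0,0,0,4,6],
    [0,0,0,0,0,4,6],
    [0,0,0,0,0,3,6],
    [0,0,0,0,0,2,6],
    [0,0,0,0,0,1.5,6],
    [0,0,0,0,0,1,6],
    [0,0,0,0,0,0,6],
    [0,0,0,0,0,0,6]
  ]
}}

```text
t: 13.3
ee_pos: [0.5757, -0.3426, 0.0133]
tool_rot: [[-0.27, 0.963, 0.002], [0.963, 0.27, -0.001], [-0.001, 0.001, -1.0]]
ft_force: [-0.1, 0.0, 0.4]
finger_gap: 0.703
```

>>> {"api": "play_rows", "payload": {
  "commands": [
    [0,0,0,0,0,0,2.5],
    [0,0,0,0,0,0,2.5],
    [0,0,0,0,0,0,2.5],
    [0,0,0,0,0,0,2.5],
    [0,0,0,0,0,0,2.5],
    [0,0,0,0,0,0,2.5]
  ]
}}

```text
t: 13.9
ee_pos: [0.5758, -0.3428, 0.0138]
tool_rot: [[-0.27, 0.963, 0.002], [0.963, 0.27, -0.001], [-0.002, 0.002, -1.0]]
ft_force: [-0.4, -0.4, 6.0]
finger_gap: 0.339
```

```bash
python3 - <<'E'
from h import *
p,d,cm=snap('wrist','w7.png')
plan(.576,-.343,.2,104.8)
E
```

```text
t 13.95 pos [ 575.8 -342.8   13.8] psi 105.64 gap 0.339 F [-0.6 -0.4  5.3]
turn total [0.002 0.002 0.015] shift in current tool axes [ -0.06   0.04 -18.62]  in final axes [-3.000e-02  1.000e-02 -1.862e+01]
```

View pics/w7.png

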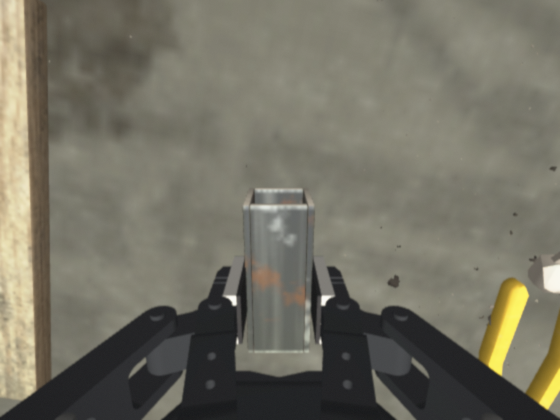

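>>> {"api": "play_rows", "payload": {
  "commands": [
    [0,0,0,0,0,-1,2.5],
    [0,0,0,0,0,-3,2.5],
    [0,0,0,0,0,-4,2.5],
    [0,0,0,0,0,-4,2.5]
  ]
}}

```text
t: 14.35
ee_pos: [0.5736, -0.3416, 0.1321]
tool_rot: [[-0.27, 0.963, -0.003], [0.963, 0.27, 0.002], [0.003, -0.003, -1.0]]
ft_force: [1.0, 0.3, -2.6]
finger_gap: 0.341
```

```bash
python3 - <<'E'
from h import *
plan(.521,.108,.14,176)
E
```

```text
t 14.35 pos [ 573.6 -341.6  132.1] psi 105.66 gap 0.341 F [ 1.   0.3 -2.6]
turn total [-1.000e-03 -4.000e-03 -1.228e+00] shift in current tool axes [44.71  7.07 -0.69]  in final axes [ 8.38 44.48 -0.79]
```

>>> {"api": "play_rows", "payload": {
  "commands": [
    [0,0,0,3.73,0.59,0,2.5],
    [0,0,0,3.73,0.59,0,2.5],
    [0,0,0,3.73,0.59,0,2.5],
    [0,0,0,3.73,0.59,0,2.5],
    [0,0,0,3.73,0.59,0,2.5],
    [0,0,0,3.73,0.59,0,2.5],
    [0,0,0,3.73,0.59,0,2.5],
    [0,0,0,3.73,0.59,0,2.5],
    [0,0,0,3.73,0.59,0,2.5],
    [0,0,0,3.73,0.59,0,2.5],
    [0,0,0,3.73,0.59,0,2.5],
    [0,0,0,3.73,0.59,0,2.5]
  ]
}}

```text
t: 15.55
ee_pos: [0.5212, 0.109, 0.1319]
tool_rot: [[-0.27, 0.963, -0.001], [0.963, 0.27, -0.001], [-0.0, -0.001, -1.0]]
ft_force: [0.1, -0.3, -2.6]
finger_gap: 0.342
```

>>> {"api": "play_rows", "payload": {
  "commands": [
    [0,0,-0.136,0,0,0,2.5],
    [0,0,-0.136,0,0,0,2.5],
    [0,0,-0.136,0,0,0,2.5],
    [0,0,-0.136,0,0,0,2.5],
    [0,0,-0.136,0,0,0,2.5],
    [0,0,-0.136,0,0,0,2.5],
    [0,0,-0.136,0,0,0,2.5],
    [0,0,-0.136,0,0,0,2.5],
    [0,0,-0.139,0,0,0,2.5],
    [0,0,0,0,0,0,2.5],
    [0,0,0,0,0,0,2.5],
    [0,0,0,0,0,0,2.5]
  ]
}}

```text
t: 16.75
ee_pos: [0.5221, 0.1077, 0.1321]
tool_rot: [[-0.997, 0.073, -0.001], [0.073, 0.997, -0.0], [0.0, -0.0, -1.0]]
ft_force: [0.7, -0.8, -2.8]
finger_gap: 0.338
```

```bash
python3 - <<'E'
from h import *
p,d,P=wlook('tube_tray','w8.png')
plan(.441,.108,.14,176)
E
```

```text
tube_tray 0.84 rect ((442.13360595703125, 106.84820556640625), (56.740013122558594, 102.41173553466797), 84.79573822021484) circ ((442.18798828125, 107.29190826416016), 57.17137145996094) z [ 1.5  2.9 11.7]
[(array([ 4.430e-01,  1.077e-01, -1.000e-04]), 0.94)]
t 16.9 pos [522.3 107.9 132.3] psi 175.9 gap 0.343 F [-0.4 -0.6 -2.9]
turn total [-0.    -0.    -0.002] shift in current tool axes [ 8.11 -0.57 -0.77]  in final axes [ 8.11 -0.55 -0.77]
```

View pics/w8.png

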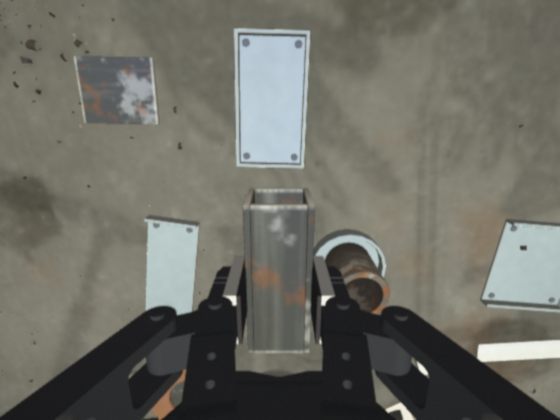

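>>> {"api": "play_rows", "payload": {
  "commands": [
    [0,0,0.019,2.62,-0.21,0,2.5],
    [0,0,0,2.62,-0.23,0,2.5],
    [0,0,0,2.62,-0.23,0,2.5],
    [0,0,0,0,0,2.5,2.5],
    [0,0,0,0,0,2.5,2.5],
    [0,0,0,0,0,2.5,2.5],
    [0,0,0,0,0,2.0,2.5],
    [0,0,0,0,0,1.0,2.5],
    [0,0,0,0,0,0.6,2.5],
    [0,0,0,0,0,0.3,2.5],
    [0,0,0,0,0,0,2.5]
  ]
}}

```text
t: 18.0
ee_pos: [0.444, 0.108, 0.0187]
tool_rot: [[-0.996, 0.09, 0.001], [0.09, 0.996, 0.0], [-0.001, 0.0, -1.0]]
ft_force: [-0.3, 0.2, -1.6]
finger_gap: 0.341
```

```bash
python3 - <<'E'
from h import *
plan(.4421,.1069,.0168,174.8)
E
```

```text
t 18.0 pos [444.  108.   18.7] psi 174.85 gap 0.341 F [-0.3  0.2 -1.6]
turn total [0.    0.001 0.001] shift in current tool axes [ 0.18 -0.12  0.19]  in final axes [ 0.18 -0.12  0.19]
```

>>> {"api": "play_rows", "payload": {
  "commands": [
    [0,0,0,0.05,-0.1,0.1,2.5],
    [0,0,0,0,0,0.1,2.5],
    [0,0,0,0,0,0.1,2.5],
    [0,0,0,0,0,0,2.5]
  ]
}}

```text
t: 18.4
ee_pos: [0.4434, 0.1067, 0.0167]
tool_rot: [[-0.996, 0.09, 0.001], [0.09, 0.996, -0.001], [-0.001, -0.001, -1.0]]
ft_force: [-2.5, -0.0, 9.1]
finger_gap: 0.342
```

Seated. Release, rise.

>>> {"api": "play_rows", "payload": {
  "commands": [
    [0,0,0,0,0,0,3.6],
    [0,0,0,0,0,0,4.4],
    [0,0,0,0,0,0,4.6],
    [0,0,0,0,0,-0.5,4.6],
    [0,0,0,0,0,-2,4.6],
    [0,0,0,0,0,-4,4.6],
    [0,0,0,0,0,-4,4.6],
    [0,0,0,0,0,-4,4.6],
    [0,0,0,0,0,-4,4.6],
    [0,0,0,0,0,0,4.6],
    [0,0,0,0,0,0,4.6]
  ]
}}

```text
t: 19.5
ee_pos: [0.4434, 0.1069, 0.2011]
tool_rot: [[-0.996, 0.09, 0.002], [0.09, 0.996, -0.0], [-0.002, -0.0, -1.0]]
ft_force: [-0.1, -0.1, -0.2]
finger_gap: 0.532
```

```bash
python3 - <<'E'
from h import *
p,d,P=wlook('tube','w9.png',.029,.04)
p,d,P=wlook('plate','w9.png',.002,.01)
p,d,P=wlook('bar_tray','w9.png')
plan(.41,-.39,.2,94)
E
```

```text
tube 0.67 rect ((442.0572814941406, 106.0246810913086), (29.789215087890625, 74.95817565917969), 85.08988189697266) circ ((441.8455810546875, 106.17967987060547), 39.700294494628906) z [31.3 32.5 33.7]
[(array([0.4396, 0.11  , 0.0045]), 0.61)]
plate 0.92 rect ((424.23211669921875, -13.825740814208984), (60.96513748168945, 49.30850601196289), 84.70682525634766) circ ((424.219482421875, -13.647055625915527), 37.93209457397461) z [3.3 4.6 5.8]
[(array([ 0.4238, -0.0125,  0.0025]), 0.72)]
bar_tray 0.81 rect ((503.5373229980469, 28.150211334228516), (25.898822784423828, 166.42420959472656), 50.37254333496094) circ ((502.67828369140625, 27.112895965576172), 83.59344482421875) z [ 0.4  2.9 12.3]
[]
t 19.95 pos [442.5 106.8 199.7] psi 174.88 gap 0.537 F [ 0.4 -0.5  0.4]
turn total [-1.000e-03 -1.000e-03  1.412e+00] shift in current tool axes [-1.200e+00 -4.977e+01 -3.000e-02]  in final axes [-4.933e+01 -6.710e+00 -3.000e-02]
```

View pics/w9.png

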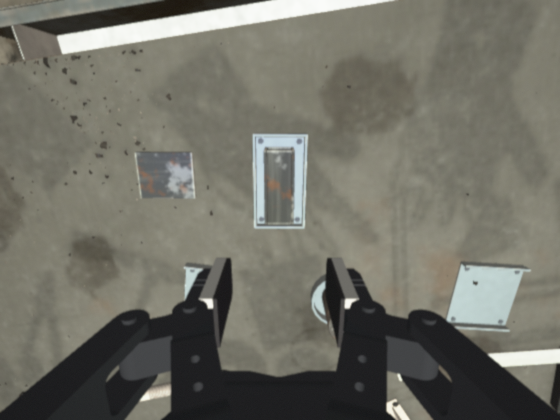

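>>> {"api": "play_rows", "payload": {
  "commands": [
    [0,0,0,-0.05,-4.2,0,4.6],
    [0,0,0,-0.05,-4.2,0,4.6],
    [0,0,0,-0.05,-4.2,0,4.6],
    [0,0,0,-0.05,-4.2,0,4.6],
    [0,0,0,-0.05,-4.2,0,4.6],
    [0,0,0,-0.05,-4.2,0,4.6],
    [0,0,0,-0.05,-4.2,0,4.6],
    [0,0,0,-0.05,-4.2,0,4.6],
    [0,0,0,-0.05,-4.2,0,4.6],
    [0,0,0,-0.05,-4.2,0,4.6]
  ]
}}

```text
t: 20.95
ee_pos: [0.4098, -0.3136, 0.2001]
tool_rot: [[-0.996, 0.09, -0.0], [0.09, 0.996, 0.0], [0.0, 0.0, -1.0]]
ft_force: [1.3, 1.0, 0.1]
finger_gap: 0.534
```

>>> {"api": "play_rows", "payload": {
  "commands": [
    [0,0,0.142,0,0,0,0],
    [0,0,0.142,0,0,0,0],
    [0,0,0.142,0,0,0,0],
    [0,0,0.142,0,0,0,0],
    [0,0,0.142,0,0,0,0],
    [0,0,0.142,0,0,0,0],
    [0,0,0.142,0,0,0,0],
    [0,0,0.142,0,0,0,0],
    [0,0,0.142,0,0,0,0],
    [0,0,0.136,0,0,0,0],
    [0,0,0,0,0,0,0],
    [0,0,0,0,0,0,0]
  ]
}}

```text
t: 22.15
ee_pos: [0.4103, -0.3118, 0.2001]
tool_rot: [[-0.07, 0.998, -0.0], [0.998, 0.07, 0.0], [0.0, -0.0, -1.0]]
ft_force: [0.1, 0.4, 0.3]
finger_gap: 0.0
```

```bash
python3 - <<'E'
from h import *
p,d,P=wlook('bar','w10.png',.005,.011)
p,d,P=wlook('strip','w10.png',.012,.017)
plan(.41,-.39,.2,94)
E
```

```text
bar 0.72 rect ((411.28167724609375, -312.3322448730469), (15.57876968383789, 109.19084930419922), 4.286153793334961) circ ((411.1921081542969, -312.26165771484375), 54.92926025390625) z [6.5 7.6 8.8]
[(array([ 0.4426, -0.3618, -0.0029]), 0.33)]
strip 0.85 rect ((439.9776306152344, -351.22454833984375), (33.91286849975586, 191.1229705810547), 3.791870594024658) circ ((441.98419189453125, -351.161376953125), 96.50521087646484) z [12.4 13.6 14.7]
[(array([ 0.4423, -0.3614, -0.0029]), 0.73)]
t 22.45 pos [ 410.2 -311.9  200.3] psi 93.88 gap 0.004 F [-0.4  0.6 -0.3]
turn total [-0.    -0.    -0.002] shift in current tool axes [-7.79 -0.55  0.02]  in final axes [-7.78 -0.57  0.03]
```

View pics/w10.png

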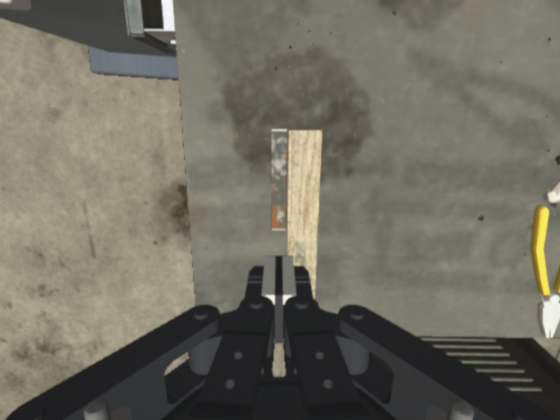

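>>> {"api": "play_rows", "payload": {
  "commands": [
    [0,0,0,-3.8,-0.4,0,0],
    [0,0,0,-3.8,-0.4,0,0],
    [0,0,0,0,0,4,0],
    [0,0,0,0,0,4,0],
    [0,0,0,0,0,4,0],
    [0,0,0,0,0,3,0],
    [0,0,0,0,0,2,0],
    [0,0,0,0,0,1,0],
    [0,0,0,0,0,0.5,0],
    [0,0,0,0,0,0.5,0],
    [0,0,0,0,0,0.3,0],
    [0,0,0,0,0,0,0]
  ]
}}

```text
t: 23.65
ee_pos: [0.4076, -0.3886, 0.0078]
tool_rot: [[-0.067, 0.998, 0.001], [0.998, 0.067, -0.001], [-0.001, 0.001, -1.0]]
ft_force: [-0.3, -0.4, -0.3]
finger_gap: 0.001
```

```bash
python3 - <<'E'
from h import *
p,d,cm=snap('wrist','w11.png')
plan(.4113,-.3123,.004,94.2)
E
```

```text
t 23.7 pos [ 407.8 -388.7    8. ] psi 93.85 gap -0.001 F [-0.1 -0.3  0.1]
turn total [ 0.001  0.001 -0.006] shift in current tool axes [7.6  0.86 0.39]  in final axes [7.59 0.91 0.4 ]
```

View pics/w11.png

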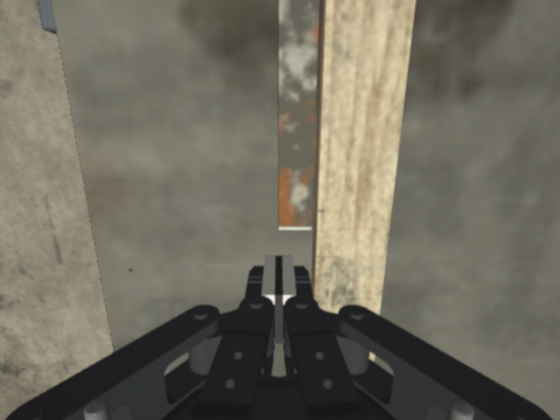

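>>> {"api": "play_rows", "payload": {
  "commands": [
    [0,0,-0.006,0,0.4,0.4,0],
    [0,0,0,0.5,0,0,0],
    [0,0,0,0.7,0,0,0],
    [0,0,0,0.9,0,0,0],
    [0,0,0,1.0,0,0,0],
    [0,0,0,1.0,0,0,0],
    [0,0,0,1.0,0,0,0],
    [0,0,0,1.0,0,0,0],
    [0,0,0,1.0,0,0,0],
    [0,0,0,0.8,0,0,0],
    [0,0,0,0.6,0,0,0],
    [0,0,0,0.3,0,0,0]
  ]
}}

```text
t: 24.9
ee_pos: [0.4049, -0.2996, 0.0033]
tool_rot: [[-0.074, 0.997, -0.0], [0.997, 0.074, 0.0], [0.0, 0.0, -1.0]]
ft_force: [-0.2, -0.5, -0.2]
finger_gap: -0.005
```

>>> {"api": "play_rows", "payload": {
  "commands": [
    [0,0,0,0,0,0,0],
    [0,0,0,-0.5,0,0,0],
    [0,0,0,-0.5,0,-2,0],
    [0,0,0,0,0,-4,0],
    [0,0,0,0,0,-4,4.5],
    [0,0,0,1,0,-4,4.5],
    [0,0,0,4,0,0,4.5],
    [0,0,0,2,0,0,4.5],
    [0,0,0,0,0,0,4.5],
    [0,0,0,0,0,0,4.5]
  ]
}}

```text
t: 25.9
ee_pos: [0.3997, -0.2408, 0.1424]
tool_rot: [[-0.074, 0.997, -0.002], [0.997, 0.074, -0.0], [0.0, -0.002, -1.0]]
ft_force: [0.1, -0.3, -0.1]
finger_gap: 0.526
```

```bash
python3 - <<'E'
from h import *
p,d,P=wlook('bar','w12.png',.005,.011)
plan(.4113-.0715*.08,-.3123+.9974*.08,.004,94.2)
E
```

```text
bar 0.91 rect ((405.54876708984375, -234.2737579345703), (16.03573226928711, 109.0046157836914), 3.580986261367798) circ ((406.5045166015625, -234.08547973632812), 54.76375198364258) z [6.5 7.6 8.7]
[(array([ 4.042e-01, -2.370e-01, -2.000e-04]), 0.81)]
t 26.05 pos [ 399.9 -241.8  142.5] psi 94.06 gap 0.529 F [ 0.2  0.2 -0.6]
turn total [-0.001 -0.    -0.002] shift in current tool axes [ 0.88  0.65 13.85]  in final axes [ 0.88  0.63 13.85]
```

View pics/w12.png

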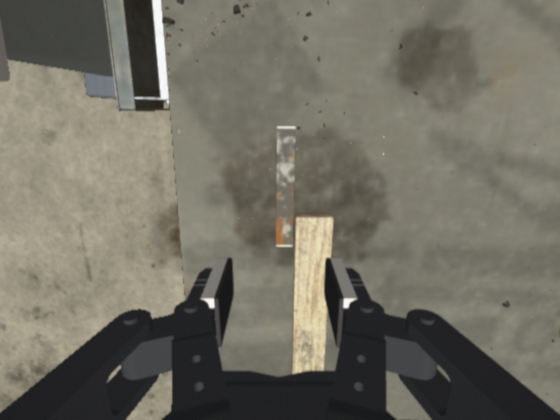

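>>> {"api": "play_rows", "payload": {
  "commands": [
    [0,0,0.008,0.9,0.63,3,4.0],
    [0,0,0,0,0,4,4.0],
    [0,0,0,0,0,3,4.0],
    [0,0,0,0,0,2,4.0],
    [0,0,0,0,0,1,4.0],
    [0,0,0,0,0,0.5,4.0],
    [0,0,0,0,0,0.3,4.0],
    [0,0,0,0,0,0,4.0],
    [0,0,0,0,0,0,4.0]
  ]
}}

```text
t: 26.95
ee_pos: [0.4069, -0.2315, 0.0062]
tool_rot: [[-0.065, 0.998, 0.002], [0.998, 0.065, -0.001], [-0.001, 0.002, -1.0]]
ft_force: [-0.3, -0.3, -0.1]
finger_gap: 0.466
```

```bash
python3 - <<'E'
from h import *
plan(.4055,-.2323,.003,93.6)
E
```

```text
t 26.95 pos [ 406.9 -231.5    6.2] psi 93.72 gap 0.466 F [-0.3 -0.3 -0.1]
turn total [0.002 0.001 0.002] shift in current tool axes [-0.07 -0.15  0.32]  in final axes [-0.07 -0.15  0.32]
```

>>> {"api": "play_rows", "payload": {
  "commands": [
    [0,0,0,0,-0.1,0.3,4.0],
    [0,0,0,0,0,0,4.0],
    [0,0,0,0,0,0,2.5],
    [0,0,0,0,0,0,1.0],
    [0,0,0,0,0,0,1.0],
    [0,0,0,0,0,0,1.0],
    [0,0,0,0,0,0,1.0]
  ]
}}

```text
t: 27.65
ee_pos: [0.4054, -0.2312, 0.0026]
tool_rot: [[-0.065, 0.998, 0.0], [0.998, 0.065, -0.0], [-0.0, 0.0, -1.0]]
ft_force: [-0.4, 0.4, 3.1]
finger_gap: 0.168
```

>>> {"api": "play_rows", "payload": {
  "commands": [
    [0,0,0,0,0,-0.5,1.0],
    [0,0,0,0,0,-2.5,1.0],
    [0,0,0,0,0,-4,1.0],
    [0,0,0,0,0,-4,1.0],
    [0,0,0,0,0,-2,1.0],
    [0,0,0,0,0,0,1.0],
    [0,0,0,0,0,0,1.0]
  ]
}}

```text
t: 28.35
ee_pos: [0.4045, -0.2309, 0.1317]
tool_rot: [[-0.065, 0.998, -0.001], [0.998, 0.065, 0.0], [0.0, -0.001, -1.0]]
ft_force: [-0.1, 1.0, -2.1]
finger_gap: 0.169
```

```bash
python3 - <<'E'
from h import *
p,d,P=wlook('bar','w13.png')
plan(.599,-.004,.13,166.6)
plan(.599+.08,-.004-.0187,.13,166.6)
E
```

```text
bar 0.57 rect ((409.5218811035156, -301.45166015625), (32.87862014770508, 245.6920166015625), 3.4612648487091064) circ ((410.42138671875, -301.4293212890625), 123.06649780273438) z [135.3 136.6 137.5]
[(array([ 0.4043, -0.23  ,  0.1284]), 0.65)]
t 28.5 pos [ 403.6 -230.4  130.4] psi 93.73 gap 0.162 F [ 0.2  0.5 -1.8]
turn total [-1.000e-03 -4.000e-03 -1.272e+00] shift in current tool axes [2.132e+01 2.097e+01 2.000e-02]  in final axes [-13.76  26.55   0.04]
t 28.5 pos [ 403.6 -230.4  130.4] psi 93.73 gap 0.162 F [ 0.2  0.5 -1.8]
turn total [-1.000e-03 -4.000e-03 -1.272e+00] shift in current tool axes [ 1.893e+01  2.883e+01 -1.000e-02]  in final axes [-21.97  26.59   0.04]
```

View pics/w13.png

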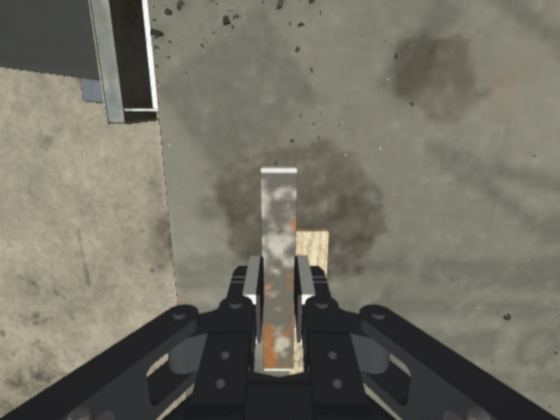

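```bash
python3 - <<'E'
from h import *
plan(.625,.065,.16,166.6)
E
```

```text
t 28.5 pos [ 403.6 -230.4  130.4] psi 93.73 gap 0.162 F [ 0.2  0.5 -1.8]
turn total [-1.000e-03 -4.000e-03 -1.272e+00] shift in current tool axes [28.04 24.   -2.97]  in final axes [-14.69  33.87  -2.96]
```

>>> {"api": "play_rows", "payload": {
  "commands": [
    [0,0,0,3.12,2.67,-0.4,1.0],
    [0,0,0,3.12,2.67,-0.4,1.0],
    [0,0,0,3.12,2.67,-0.4,1.0],
    [0,0,0,3.12,2.67,-0.4,1.0],
    [0,0,0,3.12,2.67,-0.4,1.0],
    [0,0,0,3.12,2.67,-0.4,1.0],
    [0,0,0,3.12,2.67,-0.3,1.0],
    [0,0,0,3.12,2.67,-0.3,1.0],
    [0,0,0,3.12,2.67,0,1.0]
  ]
}}

```text
t: 29.4
ee_pos: [0.6269, 0.0659, 0.1605]
tool_rot: [[-0.065, 0.998, -0.003], [0.998, 0.065, -0.0], [-0.0, -0.003, -1.0]]
ft_force: [0.8, -0.5, -0.9]
finger_gap: 0.164
```

>>> {"api": "play_rows", "payload": {
  "commands": [
    [0,0,-0.1413,0,0,0,1.0],
    [0,0,-0.1413,0,0,0,1.0],
    [0,0,-0.1413,0,0,0,1.0],
    [0,0,-0.1413,0,0,0,1.0],
    [0,0,-0.1413,0,0,0,1.0],
    [0,0,-0.1413,0,0,0,1.0],
    [0,0,-0.1413,0,0,0,1.0],
    [0,0,-0.1413,0,0,0,1.0],
    [0,0,-0.1413,0,0,0,1.0],
    [0,0,0,0,0,0,1.0],
    [0,0,0,0,0,0,1.0],
    [0,0,0,0,0,0,1.0]
  ]
}}

```text
t: 30.6
ee_pos: [0.6264, 0.0647, 0.1615]
tool_rot: [[-0.972, 0.234, -0.001], [0.234, 0.972, -0.0], [0.001, -0.001, -1.0]]
ft_force: [0.2, -0.6, -0.8]
finger_gap: 0.169
```

```bash
python3 - <<'E'
from h import *
p,d,P=wlook('bar_tray','w14.png',-.01,.02)
plan(.599,-.004,.16,166.6)
E
```

```text
bar_tray 0.82 rect ((600.5214233398438, -4.646697998046875), (47.955177307128906, 135.9224853515625), 77.48358154296875) circ ((600.479736328125, -4.875909805297852), 70.91539001464844) z [1.4 2.6 8. ]
[(array([ 0.5983, -0.0031,  0.0035]), 0.72)]
t 30.75 pos [626.6  64.7 162.2] psi 166.54 gap 0.169 F [-0.1 -0.5 -0.9]
turn total [-0.    -0.    -0.001] shift in current tool axes [ 1.09 -7.33  0.22]  in final axes [ 1.1  -7.33  0.22]
```

View pics/w14.png

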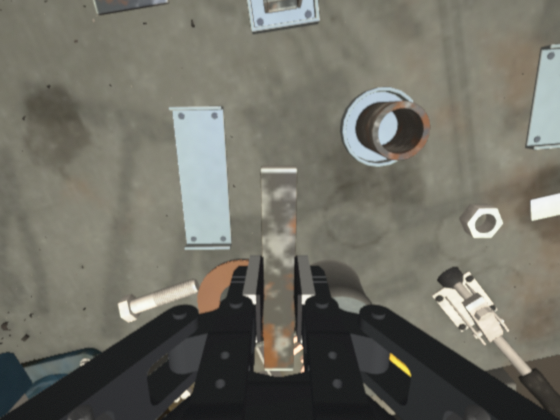

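>>> {"api": "play_rows", "payload": {
  "commands": [
    [0,0,-0.015,0.6,-3.6,0,1.0],
    [0,0,0,0.6,-3.7,0,1.0],
    [0,0,0,0,0,3,1.0],
    [0,0,0,0,0,4,1.0],
    [0,0,0,0,0,4,1.0],
    [0,0,0,0,0,2,1.0],
    [0,0,0,0,0,1,1.0],
    [0,0,0,0,0,0.7,1.0],
    [0,0,0,0,0,0,1.0],
    [0,0,0,0,0,0,1.0]
  ]
}}

```text
t: 31.75
ee_pos: [0.5998, -0.0033, 0.0167]
tool_rot: [[-0.976, 0.217, 0.003], [0.217, 0.976, 0.0], [-0.003, 0.001, -1.0]]
ft_force: [-0.2, 0.5, -1.1]
finger_gap: 0.17
```

```bash
python3 - <<'E'
from h import *
plan(.5973,-.0039,.0056,167.4)
E
```

```text
t 31.75 pos [599.8  -3.3  16.7] psi 167.45 gap 0.17 F [-0.2  0.5 -1.1]
turn total [0.001 0.003 0.001] shift in current tool axes [ 0.24 -0.11  1.11]  in final axes [ 0.23 -0.11  1.11]
```

>>> {"api": "play_rows", "payload": {
  "commands": [
    [0,0,0,0.15,-0.08,0.4,1.0],
    [0,0,0,0,0,0.3,1.0],
    [0,0,0,0,0,0.2,1.0],
    [0,0,0,0,0,0.1,1.0],
    [0,0,0,0,0,0.1,1.0],
    [0,0,0,0,0,0,1.0],
    [0,0,0,0,0,0,1.0]
  ]
}}

```text
t: 32.45
ee_pos: [0.5969, -0.0043, 0.0057]
tool_rot: [[-0.976, 0.217, -0.0], [0.217, 0.976, -0.001], [-0.0, -0.001, -1.0]]
ft_force: [-3.8, -0.4, 7.0]
finger_gap: 0.168
```

>>> {"api": "play_rows", "payload": {
  "commands": [
    [0,0,0,0,0,0,2.2],
    [0,0,0,0,0,0,3.0],
    [0,0,0,0,0,0,3.5],
    [0,0,0,0,0,-0.5,3.5],
    [0,0,0,0,0,-2,3.5],
    [0,0,0,0,0,-4,3.5],
    [0,0,0,0,0,-4,3.5],
    [0,0,0,0,0,-4,7.0],
    [0,0,0,0,0,-4,7.0],
    [0,0,0,0,0,0,7.0],
    [0,0,0,0,0,0,7.0]
  ]
}}

```text
t: 33.55
ee_pos: [0.5976, -0.0038, 0.1907]
tool_rot: [[-0.976, 0.217, 0.003], [0.217, 0.976, -0.0], [-0.003, 0.0, -1.0]]
ft_force: [-0.7, -0.3, -1.6]
finger_gap: 0.82
```

```bash
python3 - <<'E'
from h import *
p,d,P=wlook('bar','w15.png',.008,.016)
p,d,P=wlook('bar_tray','w15.png')
plan(.424,-.014,.2,174.7)
plan(.424,-.014,.2,84.7)
E
```

```text
[(array([ 0.5956, -0.0096,  0.0011]), 0.74)]
bar_tray 0.69 rect ((600.3493041992188, -4.394805908203125), (46.83222961425781, 134.7446746826172), 77.2999496459961) circ ((600.0048828125, -3.296356439590454), 70.19009399414062) z [1.5 2.7 9.6]
[(array([ 5.984e-01, -3.400e-03,  5.000e-04]), 0.91)]
t 33.85 pos [596.2  -4.4 187.8] psi 167.45 gap 0.818 F [-0.8  0.3  0.4]
turn total [-0.    -0.003 -0.126] shift in current tool axes [16.6  -4.68 -1.17]  in final axes [17.06 -2.55 -1.22]
t 33.85 pos [596.2  -4.4 187.8] psi 167.45 gap 0.818 F [-0.8  0.3  0.4]
turn total [-0.002 -0.002  1.444] shift in current tool axes [16.6  -4.68 -1.17]  in final axes [ -2.55 -17.06  -1.22]
```

View pics/w15.png

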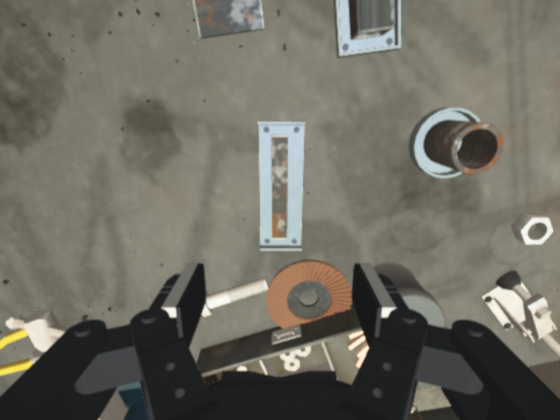

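>>> {"api": "play_rows", "payload": {
  "commands": [
    [0,0,0,3.32,-0.94,0,7],
    [0,0,0,3.32,-0.94,0,7],
    [0,0,0,3.32,-0.94,0,7],
    [0,0,0,3.32,-0.94,0,7],
    [0,0,0,3.32,-0.94,0,7]
  ]
}}

```text
t: 34.35
ee_pos: [0.4229, -0.0139, 0.1884]
tool_rot: [[-0.976, 0.217, -0.002], [0.217, 0.976, 0.001], [0.002, 0.0, -1.0]]
ft_force: [0.2, -0.3, 0.7]
finger_gap: 0.817
```

>>> {"api": "play_rows", "payload": {
  "commands": [
    [0,0,0.1313,0,0,0,7],
    [0,0,0.1313,0,0,0,7],
    [0,0,0.1313,0,0,0,7],
    [0,0,0.1313,0,0,0,7],
    [0,0,0.1313,0,0,0,7],
    [0,0,0.1313,0,0,0,7],
    [0,0,0.1313,0,0,0,6.2],
    [0,0,0.1313,0,0,0,6.2],
    [0,0,0.1313,0,0,0,6.2],
    [0,0,0.1313,0,0,0,6.2],
    [0,0,0.1313,0,0,0,6.2],
    [0,0,0,0,0,0,6.2]
  ]
}}

```text
t: 35.55
ee_pos: [0.4243, -0.0139, 0.1888]
tool_rot: [[0.092, 0.996, -0.001], [0.996, -0.092, 0.0], [-0.0, -0.001, -1.0]]
ft_force: [0.2, -0.2, 0.8]
finger_gap: 0.727
```

>>> {"api": "play_rows", "payload": {
  "commands": [
    [0,0,0,0,0,1,6.2],
    [0,0,0,0,0,0,6.2],
    [0,0,0,0,0,0,6.2]
  ]
}}

```text
t: 35.85
ee_pos: [0.4242, -0.0139, 0.1786]
tool_rot: [[0.091, 0.996, -0.002], [0.996, -0.091, 0.0], [0.0, -0.002, -1.0]]
ft_force: [1.4, 0.0, 0.3]
finger_gap: 0.721
```

```bash
python3 - <<'E'
from h import *
p,d,P=wlook('plate','w16.png',.002,.01)
plan(.424,-.014,.02,84.7)
E
```

```text
plate 0.96 rect ((424.1466064453125, -14.136768341064453), (59.513710021972656, 50.073001861572266), 84.65524291992188) circ ((424.3374328613281, -13.837692260742188), 37.578826904296875) z [3.3 4.6 5.7]
[(array([ 0.4239, -0.013 ,  0.0012]), 0.61)]
t 36.0 pos [424.8 -14.  179.3] psi 84.73 gap 0.728 F [-0.8  0.1 -0.3]
turn total [ 0. -0.  0.] shift in current tool axes [-1.000e-02 -8.000e-02  1.593e+01]  in final axes [-1.000e-02 -8.000e-02  1.593e+01]
```

View pics/w16.png

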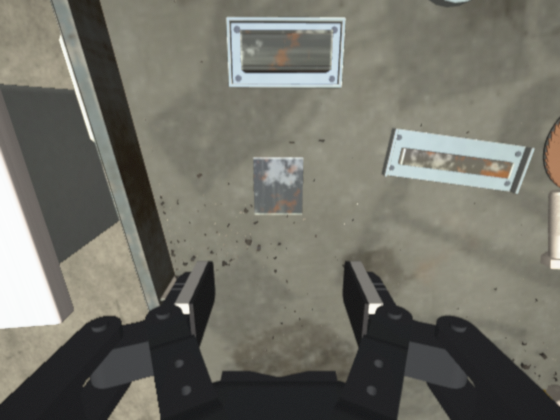

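>>> {"api": "play_rows", "payload": {
  "commands": [
    [0,0,0,0,-0.05,4,6.2],
    [0,0,0,0,0,4,6.2],
    [0,0,0,0,0,4,6.2],
    [0,0,0,0,0,2.5,6.2],
    [0,0,0,0,0,1.5,6.2],
    [0,0,0,0,0,1.0,6.2],
    [0,0,0,0,0,0.3,6.2],
    [0,0,0,0,0,0,6.2],
    [0,0,0,0,0,0,6.2]
  ]
}}

```text
t: 36.9
ee_pos: [0.4253, -0.0139, 0.0072]
tool_rot: [[0.092, 0.996, 0.002], [0.996, -0.092, -0.0], [-0.0, 0.002, -1.0]]
ft_force: [0.9, -0.5, 1.3]
finger_gap: 0.726
```

```bash
python3 - <<'E'
from h import *
p,d,cm=snap('wrist','w17.png')
plan(.424,-.014,.0,84.7)
E
```

```text
t 36.95 pos [425.3 -14.    7.2] psi 84.69 gap 0.723 F [0.3 0.3 0. ]
turn total [ 0.002  0.    -0.   ] shift in current tool axes [-0.01 -0.13  0.72]  in final axes [-0.01 -0.12  0.72]
```

View pics/w17.png

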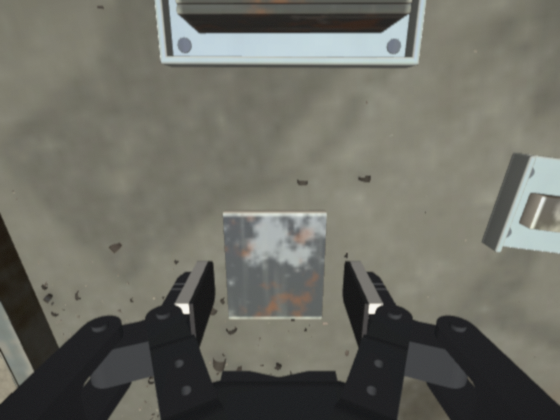

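>>> {"api": "play_rows", "payload": {
  "commands": [
    [0,0,0,0,-0.08,0.2,5.8],
    [0,0,0,0,0,0.2,5.8],
    [0,0,0,0,0,0.2,5.8],
    [0,0,0,0,0,0,5.8]
  ]
}}

```text
t: 37.35
ee_pos: [0.4232, -0.0139, 0.0001]
tool_rot: [[0.092, 0.996, -0.001], [0.996, -0.092, -0.0], [-0.0, -0.001, -1.0]]
ft_force: [-0.6, -0.4, 0.5]
finger_gap: 0.68
```

>>> {"api": "play_rows", "payload": {
  "commands": [
    [0,0,0,0,0,0.2,5.8],
    [0,0,0,0,0,0,5.8]
  ]
}}

```text
t: 37.55
ee_pos: [0.4232, -0.0138, -0.0019]
tool_rot: [[0.092, 0.996, -0.0], [0.996, -0.092, 0.0], [-0.0, -0.0, -1.0]]
ft_force: [0.3, -0.7, 0.2]
finger_gap: 0.68
```

>>> {"api": "play_rows", "payload": {
  "commands": [
    [0,0,0,0,0,0.2,5.8],
    [0,0,0,0,0,0,5.8]
  ]
}}

```text
t: 37.75
ee_pos: [0.4233, -0.0138, -0.0039]
tool_rot: [[0.092, 0.996, -0.0], [0.996, -0.092, 0.0], [-0.0, -0.0, -1.0]]
ft_force: [-0.4, 0.3, -0.3]
finger_gap: 0.681
```

>>> {"api": "play_rows", "payload": {
  "commands": [
    [0,0,0,0,0,0.1,5.8],
    [0,0,0,0,0,0,5.8]
  ]
}}

```text
t: 37.95
ee_pos: [0.4235, -0.0138, -0.0045]
tool_rot: [[0.092, 0.996, 0.0], [0.996, -0.092, -0.0], [-0.0, 0.0, -1.0]]
ft_force: [-1.3, -0.8, 2.9]
finger_gap: 0.68
```

>>> {"api": "play_rows", "payload": {
  "commands": [
    [0,0,0,0,0,0.1,5.8],
    [0,0,0,0,0,0,5.8]
  ]
}}

```text
t: 38.15
ee_pos: [0.4235, -0.0138, -0.0046]
tool_rot: [[0.092, 0.996, -0.0], [0.996, -0.092, -0.001], [-0.001, -0.0, -1.0]]
ft_force: [-3.4, 0.1, 14.0]
finger_gap: 0.68
```

>>> {"api": "play_rows", "payload": {
  "commands": [
    [0,0,0,0,0,-0.25,5.8],
    [0,0,0,0,0,0,5.8],
    [0,0,0,0,0,0,5.0],
    [0,0,0,0,0,0,4.5],
    [0,0,0,0,0,0,4.5],
    [0,0,0,0,0,0,4.5]
  ],
  "force": 40
}}

```text
t: 38.75
ee_pos: [0.4238, -0.0139, -0.0026]
tool_rot: [[0.093, 0.996, 0.0], [0.996, -0.093, -0.001], [-0.001, 0.001, -1.0]]
ft_force: [-1.8, -0.5, 9.4]
finger_gap: 0.569
```

>>> {"api": "play_rows", "payload": {
  "commands": [
    [0,0,0,0,0,-0.3,4.5],
    [0,0,0,0,0,-1.5,4.5],
    [0,0,0,0,0,-3,4.5],
    [0,0,0,0,0,-4,4.5],
    [0,0,0,0,0,-4,4.5],
    [0,0,0,0,0,0,4.5],
    [0,0,0,0,0,0,4.5]
  ]
}}

```text
t: 39.45
ee_pos: [0.4235, -0.0142, 0.1249]
tool_rot: [[0.093, 0.996, 0.001], [0.996, -0.093, -0.001], [-0.001, 0.001, -1.0]]
ft_force: [-0.1, -1.1, -1.6]
finger_gap: 0.567
```

```bash
python3 - <<'E'
from h import *
p,d,cm=snap('wrist','w18.png')
plan(.60+.08,.344-.016,.16,169)
E
```

```text
t 39.5 pos [422.3 -14.2 123.8] psi 84.68 gap 0.565 F [-0.7 -1.1 -1.2]
turn total [-2.000e-03 -1.000e-03 -1.472e+00] shift in current tool axes [36.46 22.48 -3.68]  in final axes [-18.77  38.51  -3.62]
```

View pics/w18.png

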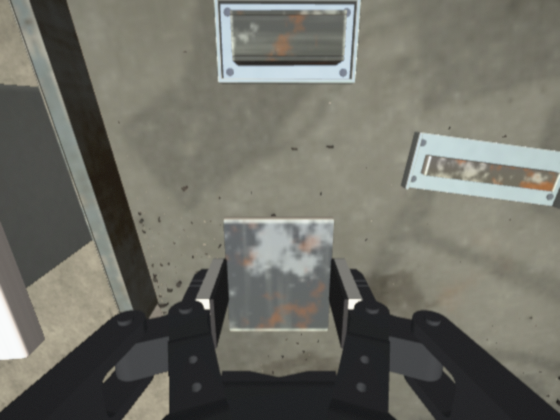

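```bash
python3 - <<'E'
from h import *
plan(.62,.255,.165,169)
E
```

```text
t 39.5 pos [422.3 -14.2 123.8] psi 84.68 gap 0.565 F [-0.7 -1.1 -1.2]
turn total [-2.000e-03 -1.000e-03 -1.472e+00] shift in current tool axes [28.63 17.18 -4.17]  in final axes [-14.27  30.19  -4.12]
```

>>> {"api": "play_rows", "payload": {
  "commands": [
    [0,0,0,3.18,1.91,-0.5,4.5],
    [0,0,0,3.18,1.91,-0.5,4.5],
    [0,0,0,3.18,1.91,-0.5,4.5],
    [0,0,0,3.18,1.91,-0.5,4.5],
    [0,0,0,3.18,1.91,-0.5,4.5],
    [0,0,0,3.18,1.91,-0.5,4.5],
    [0,0,0,3.18,1.91,-0.5,4.5],
    [0,0,0,3.18,1.91,-0.5,4.5],
    [0,0,0,3.18,1.91,0,4.5]
  ]
}}

```text
t: 40.4
ee_pos: [0.6209, 0.256, 0.1618]
tool_rot: [[0.092, 0.996, -0.004], [0.996, -0.092, -0.002], [-0.003, -0.004, -1.0]]
ft_force: [1.1, -0.1, -0.7]
finger_gap: 0.564
```

>>> {"api": "play_rows", "payload": {
  "commands": [
    [0,0,-0.134,0,0,0,4.5],
    [0,0,-0.134,0,0,0,4.5],
    [0,0,-0.134,0,0,0,4.5],
    [0,0,-0.134,0,0,0,4.5],
    [0,0,-0.134,0,0,0,4.5],
    [0,0,-0.134,0,0,0,4.5],
    [0,0,-0.134,0,0,0,4.5],
    [0,0,-0.134,0,0,0,4.5],
    [0,0,-0.134,0,0,0,4.5],
    [0,0,-0.134,0,0,0,4.5],
    [0,0,-0.134,0,0,0,4.5],
    [0,0,0,0,0,0,4.5]
  ]
}}

```text
t: 41.6
ee_pos: [0.6198, 0.2548, 0.1612]
tool_rot: [[-0.982, 0.187, -0.005], [0.187, 0.982, -0.002], [0.005, -0.003, -1.0]]
ft_force: [-0.6, -0.1, -1.7]
finger_gap: 0.564
```

>>> {"api": "play_rows", "payload": {
  "commands": [
    [0,0,0,0,0,0,4.5],
    [0,0,0,0,0,0,4.5]
  ]
}}

```text
t: 41.8
ee_pos: [0.6206, 0.2551, 0.1635]
tool_rot: [[-0.982, 0.19, -0.002], [0.19, 0.982, -0.001], [0.001, -0.001, -1.0]]
ft_force: [-0.1, -0.3, -0.8]
finger_gap: 0.565
```

```bash
python3 - <<'E'
from h import *
p,d,P=wlook('plate_tray','w19.png',-.01,.02)
plan(.6035,.344,.165,169)
E
```

```text
plate_tray 0.95 rect ((606.5194091796875, 341.0015563964844), (78.4688491821289, 89.38551330566406), 81.46668243408203) circ ((604.57177734375, 340.6020812988281), 56.64140319824219) z [ 1.4  2.7 11. ]
[(array([0.6059, 0.3426, 0.0016]), 0.59)]
t 41.95 pos [620.9 255.2 164.6] psi 169.11 gap 0.566 F [ 0.7  0.1 -0.7]
turn total [-0.    -0.     0.002] shift in current tool axes [ 3.39  8.39 -0.05]  in final axes [ 3.41  8.38 -0.04]
```

View pics/w19.png

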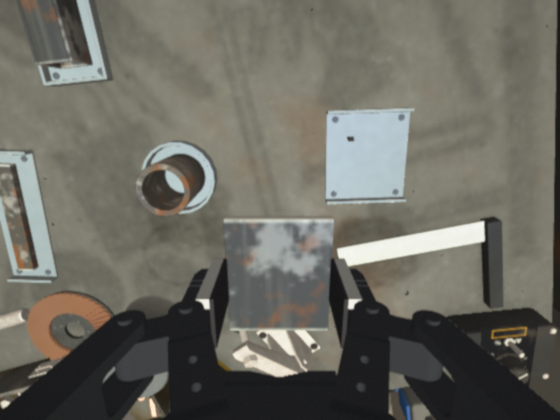

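```bash
python3 - <<'E'
from h import *
p,d,cm=snap('wrist','w20.png');P=cloud(d,cm)
m=robot.outline_of('wrist','plate_tray')[0]['mask'].astype(np.uint8)
m2=cv2.morphologyEx(m,cv2.MORPH_OPEN,np.ones((7,7)))
for mm in (m,m2):
    X=P[mm>0];X=X[~np.isnan(X[:,0])]
    print(cv2.minAreaRect((X[:,:2]*1000).astype(np.float32)))
    for a in np.arange(76,86,1.0):
        t=np.radians(a);u=np.array([np.cos(t),np.sin(t)]);v=np.array([-u[1],u[0]])
        A=X[:,:2]@u*1000;B=X[:,:2]@v*1000
        qa=np.percentile(A,[.5,99.5]);qb=np.percentile(B,[.5,99.5])
        c=qa.mean()*u+qb.mean()*v
        print(a,np.round([np.ptp(qa),np.ptp(qb)],1),np.round(c,1))
# lips
X=P[m>0];X=X[X[:,2]>.008];print(len(X))
for s in (X[:,0]>.6,X[:,0]<.6):
    Y=X[s][:,:2]*1000
    if len(Y)>5: print(cv2.fitLine(Y.astype(np.float32),cv2.DIST_HUBER,0,.01,.01).ravel(),len(Y))
E
```

```text
((604.9935913085938, 341.6560363769531), (77.48257446289062, 86.20697784423828), 81.26264190673828)
76.0 [78.1 86.3] [604.8 340.7]
77.0 [77.2 85.6] [604.7 340.7]
78.0 [76.3 84.9] [604.6 340.7]
79.0 [75.6 84.5] [604.4 340.7]
80.0 [75.1 84.3] [604.6 340.7]
81.0 [75.  84.5] [604.5 340.8]
82.0 [75.1 84.8] [604.5 340.8]
83.0 [75.4 85.3] [604.4 340.9]
84.0 [76.1 85.8] [604.5 340.9]
85.0 [76.7 86.7] [604.5 340.8]
((604.8270263671875, 340.88885498046875), (76.13755798339844, 85.68696594238281), 80.7376937866211)
76.0 [77.8 86.1] [604.8 340.6]
77.0 [77.  85.4] [604.7 340.6]
78.0 [76.1 84.7] [604.5 340.6]
79.0 [75.5 84.4] [604.3 340.7]
80.0 [75.1 84.2] [604.6 340.7]
81.0 [74.9 84.3] [604.4 340.8]
82.0 [75.1 84.6] [604.4 340.8]
83.0 [75.4 85.2] [604.4 340.9]
84.0 [76.  85.7] [604.4 340.9]
85.0 [76.7 86.6] [604.4 340.8]
545
[1.6342036e-01 9.8655653e-01 6.4421869e+02 3.2871524e+02] 256
[1.6560932e-01 9.8619145e-01 5.6361414e+02 3.4484329e+02] 289
```

>>> {"api": "play_rows", "payload": {
  "commands": [
    [0,0,-0.026,1.1,2.7,0,4.5],
    [0,0,0,1.1,2.7,0,4.5],
    [0,0,0,1.03,2.72,0,4.5],
    [0,0,0,0,0,3,4.5],
    [0,0,0,0,0,4,4.5],
    [0,0,0,0,0,4,4.5],
    [0,0,0,0,0,2,4.5],
    [0,0,0,0,0,1,4.5],
    [0,0,0,0,0,0.7,4.5],
    [0,0,0,0,0,0,4.5],
    [0,0,0,0,0,0,4.5]
  ]
}}

```text
t: 43.15
ee_pos: [0.6039, 0.3416, 0.0195]
tool_rot: [[-0.987, 0.163, 0.002], [0.163, 0.987, 0.002], [-0.002, 0.002, -1.0]]
ft_force: [-0.5, -0.2, -0.5]
finger_gap: 0.567
```

```bash
python3 - <<'E'
from h import *
p,d,cm=snap('wrist','w21.png')
plan(.6046,.341,.0004,170.6)
E
```

```text
t 43.2 pos [604.  341.7  19.7] psi 170.62 gap 0.567 F [ 0.9 -0.6  0.3]
turn total [0.002 0.002 0.   ] shift in current tool axes [-0.07 -0.06  1.93]  in final axes [-0.07 -0.06  1.93]
```

View pics/w21.png

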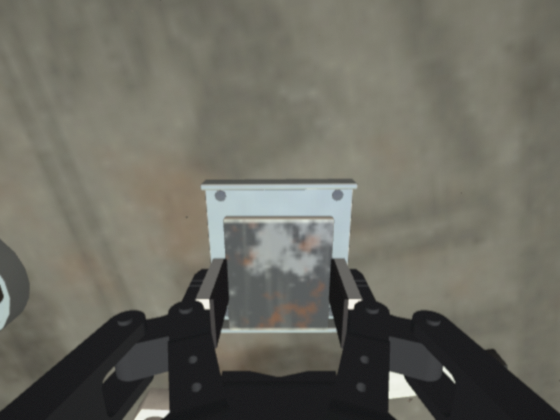

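>>> {"api": "play_rows", "payload": {
  "commands": [
    [0,0,0,0,0,0.8,4.5],
    [0,0,0,0,0,0.5,4.5],
    [0,0,0,0,0,0.3,4.5],
    [0,0,0,0,0,0.1,4.5],
    [0,0,0,0,0,0,4.5],
    [0,0,0,0,0,0,4.5]
  ]
}}

```text
t: 43.8
ee_pos: [0.6031, 0.3408, 0.0007]
tool_rot: [[-0.987, 0.163, 0.0], [0.163, 0.987, 0.0], [-0.0, 0.0, -1.0]]
ft_force: [-0.5, -0.9, -1.1]
finger_gap: 0.566
```

>>> {"api": "play_rows", "payload": {
  "commands": [
    [0,0,0,0,0,0.1,4.5],
    [0,0,0,0,0,0,4.5]
  ]
}}

```text
t: 44.0
ee_pos: [0.6032, 0.3409, 0.0006]
tool_rot: [[-0.987, 0.163, 0.0], [0.163, 0.987, 0.0], [-0.0, 0.0, -1.0]]
ft_force: [-1.9, -1.2, 4.2]
finger_gap: 0.566
```

>>> {"api": "play_rows", "payload": {
  "commands": [
    [0,0,0,0,0,0.1,4.5],
    [0,0,0,0,0,0,4.5]
  ]
}}

```text
t: 44.2
ee_pos: [0.6032, 0.3409, 0.0006]
tool_rot: [[-0.987, 0.163, 0.001], [0.163, 0.987, -0.0], [-0.001, -0.0, -1.0]]
ft_force: [-2.4, -1.5, 8.1]
finger_gap: 0.568
```

Contact. Release and rise.

>>> {"api": "play_rows", "payload": {
  "commands": [
    [0,0,0,0,0,0,5.4],
    [0,0,0,0,0,0,6.0],
    [0,0,0,0,0,0,6.2],
    [0,0,0,0,0,0,6.2],
    [0,0,0,0,0,-0.5,6.2],
    [0,0,0,0,0,-2,6.2],
    [0,0,0,0,0,-4,6.2],
    [0,0,0,0,0,-4,6.2],
    [0,0,0,0,0,-4,6.2],
    [0,0,0,0,0,-4,6.2],
    [0,0,0,0,0,0,6.2],
    [0,0,0,0,0,0,6.2]
  ]
}}

```text
t: 45.4
ee_pos: [0.6034, 0.3419, 0.187]
tool_rot: [[-0.987, 0.162, 0.004], [0.162, 0.987, 0.003], [-0.003, 0.003, -1.0]]
ft_force: [0.6, -0.4, 0.0]
finger_gap: 0.725
```

```bash
python3 - <<'E'
from h import *
p,d,P=wlook('plate','w22.png',.004,.011)
X=P[~np.isnan(P[...,0])];X=X[(abs(X[:,0]-.6046)<.06)&(abs(X[:,1]-.341)<.06)]
Y=X[(X[:,2]>.0095)&(X[:,2]<.014)];
for s in (Y[:,0]>.604,Y[:,0]<.604):
    print(cv2.fitLine((Y[s][:,:2]*1000).astype(np.float32),cv2.DIST_HUBER,0,.01,.01).ravel(),s.sum())
p,d,P=wlook('plate_tray','w22.png',-.01,.02)
p,d,cm=snap('top','top9.png');P=cloud(d,cm)
c=cv2.imread('pics/top9.png');cv2.imwrite('pics/top9z.png',cv2.resize(c[140:300,100:500],None,fx=2,fy=2))
o=robot.get_obs();print(o['t'],o['ee_pos'])
E
```

```text
plate 0.96 rect ((603.6538696289062, 340.1327209472656), (50.0946044921875, 59.71224594116211), 80.45002746582031) circ ((603.5463256835938, 340.278076171875), 37.98085403442383) z [6.4 7.6 8.8]
[(array([0.6029, 0.34  , 0.0033]), 0.88)]
[1.5419428e-01 9.8804057e-01 6.4555334e+02 3.3403067e+02] 227
[1.4686456e-01 9.8915660e-01 5.6369635e+02 3.4643372e+02] 273
plate_tray 0.81 rect ((604.9759521484375, 340.83721923828125), (76.79085540771484, 86.58948516845703), 80.5329818725586) circ ((604.87353515625, 339.87451171875), 57.18750762939453) z [ 1.5  2.8 11.5]
[]
45.75 [0.60277795 0.34029099 0.18246492]
```

View pics/w22.png

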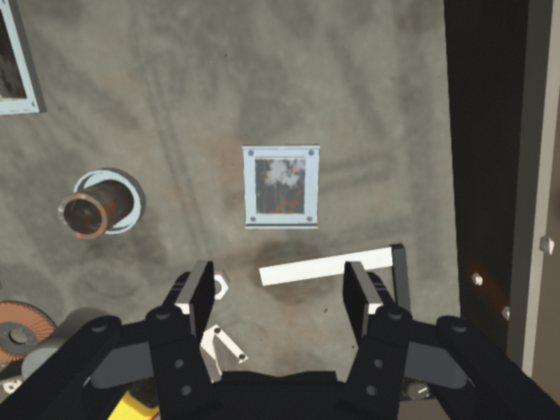

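View pics/top9z.png

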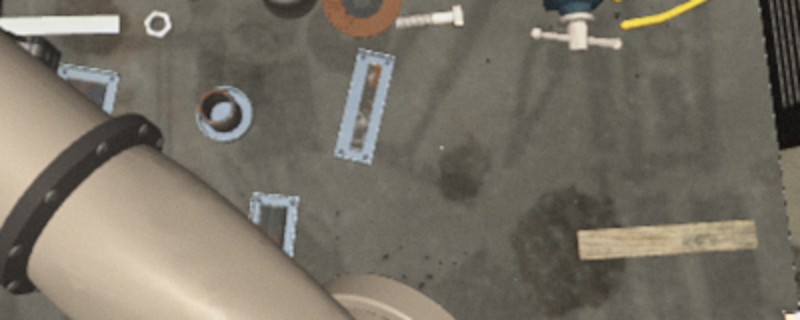

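```bash
python3 - <<'E'
from h import *
p,d,cm=snap('top','top10.png');P=cloud(d,cm)
for t in ['bar','bar_tray','bolt','pipe','pipe_cup']:
    for q in robot.outline_of('top',t)[:1]:
        X=P[q['mask']];X=X[~np.isnan(X[:,0])]
        if t=='bar': X=X[X[:,2]>.008]
        print(t,round(q['score'],2),cv2.minAreaRect((X[:,:2]*1000).astype(np.float32)),np.median(X[:,2]))
    print([(np.round(q['centre'],3),round(q['score'],2)) for q in robot.place_of('top',t)[:1]])
w=cv2.imread('pics/w15.png');cv2.imwrite('pics/w15z.png',cv2.resize(w[110:260,230:330],None,fx=4,fy=4))
E
```

```text
bar 0.54 ((596.6821899414062, -3.426298141479492), (14.057075500488281, 106.51886749267578), 76.69637298583984) 0.011754781226128608
[(array([ 0.597, -0.003,  0.004]), 0.66)]
bar_tray 0.9 ((598.3017578125, -2.3852462768554688), (48.11286163330078, 135.65357971191406), 77.62822723388672) 0.003801754173264671
[(array([ 0.598, -0.005, -0.003]), 0.73)]
bolt 0.77 ((705.8460083007812, -80.18994140625), (18.411352157592773, 74.91813659667969), 1.2562767267227173) 0.01747319365437583
[(array([ 0.708, -0.082,  0.001]), 0.49)]
pipe 0.61 ((594.6375732421875, 173.2100067138672), (61.89406967163086, 43.50361251831055), 41.49526596069336) 0.046483473106778805
[(array([0.592, 0.166, 0.   ]), 0.71)]
pipe_cup 0.74 ((583.9353637695312, 162.11766052246094), (54.106117248535156, 64.89282989501953), 48.92237854003906) 0.004703592960176917
[(array([0.591, 0.165, 0.   ]), 0.9)]
```

View pics/w15z.png

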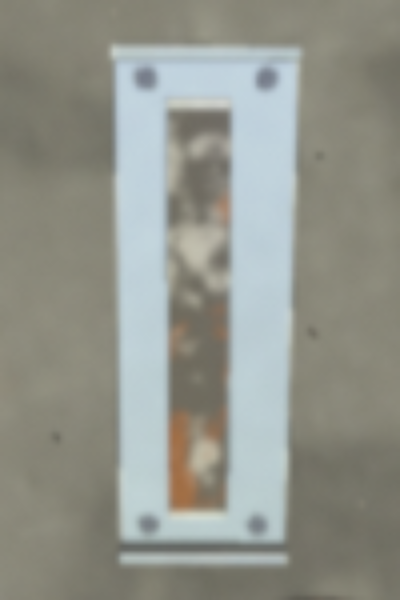

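All four sit within a couple of mm of centre and the arm is clear at z ≈ 0.18 m, so I'm handing in.

```bash
python3 - <<'E'
from h import *
print(robot.get_obs()['t']); print(robot.sign_off())
E
```

```text
46.3
the job is handed in; nothing more can be done
None
```

All four offcuts are in their holders. I placed them in the order asked (pipe, tube, bar, plate) and handed the job in at 46.3 s with the gripper open and clear.

The last camera checks put each piece near the middle of its holder, with these offsets:

| Piece | Holder | Offset from centre | Height check |
|---|---|---|---|
| Pipe | round cup | about 1.5 mm | upright, top at 58 mm (59 mm expected) |
| Tube | tube tray | about 1 mm | top at 32.5 mm (33 mm expected) |
| Bar | bar tray | about 2 mm | top at about 11.8 mm (11 mm expected), within about 1° of the tray |
| Plate | plate tray | about 1.5 mm | top at 7.6 mm (8 mm expected), square to the lips within 1° |

- **Bar:** I slid it about 80 mm past the end of the wooden strip with the closed fingers before gripping it.
- **Bolt:** it reads where it was at the start, within about 2 mm.
- **Checks that missed or disagreed:** the wrist camera's outline network missed the bar once it was in its tray. The top camera and the picture itself confirmed the bar instead. In the last top picture the arm hid most of the tube and plate trays, so those two rest on the wrist pictures taken just after release. The top camera's outline centres for the pipe and cup disagreed by about 15 mm, because the pipe leans in perspective and hides part of the cup. Its position estimates and the wrist camera agreed on the pipe.

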